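# Stack the sample cups and crank them into the drying cabinet

### The arm

A 6-joint arm with a two-finger parallel gripper is mounted at the origin on the work surface. World frame = base frame: x ahead of the robot, y to its left, z up, the work surface at z = 0. Lengths are in m, angles in rad, forces in N, time in s.
With the tool pointing down it reaches from about 0.35 to 0.725 m from the base axis. Payload 6 kg.
Tool frame: the origin (TCP) lies on the centre line of the jaws, within the pads' length; the fingertips stand 14 mm ahead of it and the grasp point (between the pads) lies 5 mm behind it; z points along the fingers, y is the line along which they close (so a half turn about z gives the same grasp; the last joint's range is limited). The gripper opens to 85 mm and grips with 20 to 120 N. Pads are 22 mm wide; open, the fingers measure 114 mm over their backs; the gripper's body (76 mm by 85 mm) begins 54 mm behind the grasp point. The pads swing forward as they close: fully open they stand 13 mm farther back than shut.
Start: joints at [1.588, 0.04, 0.085, 0, -1.615, -0.334], TCP at [0.187, 0.57, 0.245] pointing down, gripper open.
Joint ranges: [-2.56, 2.56], [-1.29, 2.01], [-1.08, 1.49], [-3.29, 1.98], [-2.81, -0.18], [-2.99, 2.99]. Speed limits (rad/s): [2.57, 2.57, 3.01, 3.14, 3.14, 3.14].

### API

Orientations are given as a unit quaternion [x, y, z, w].
In Python, from station import readout, optics, arm gives the robot as it stands.
- The arm moves only by the tool play_rows, never from a script. Its argument "commands" is a list of rows, each an object with "gripper": the closure, from -1 (fully open) to 1 (shut); "xyz": the shift along the world's x, y, z in cm, a list of three; "spin": the turn about the world's z in degrees. A call has 1 to 5 rows; each row is the pose to reach, as a shift and turn from the pose commanded when the call began; what a row does not reach only later rows make up. A row lasts 1/12 s, in which the tool goes at most 41.7 mm and 7.16 degrees, less where a joint would pass 70% of its speed; a pose out of reach is approached as far as the arm can. A call with a gripper value outside its range is refused whole. The fingers move at their own pace and stop on an object; the grip force is fixed at half the most. Time passes only in rows, so rows that repeat a pose let the fingers close. It gives the time, the measured TCP pose, the force, the opening and the grip force at its end, in the units of the state.
- readout.sense(): the state, without advancing time (a new reading comes with each control period).
- optics.get_image(name): name is "scene" or "top"; returns (picture, depth): 480x640x3 uint8, red, green, blue; 480x640 float32, m along the optical axis (not along the pixel's ray), 0 where there is no reading.
- optics.camera_model(name): a dict with "mtx" (3x3 intrinsics, pixels), "k1" (the pictures are not rectified: a ray, as slopes to the right and down, at radius r is drawn at 1 + k1 r^2 times it, then the intrinsics apply), "rvec" (rotation vector, rad) and "tvec" (3), from world to camera coordinates, as OpenCV has them. Camera axes: x right, y down, z forward; pixel columns grow to the right and rows downward; lengths in m; the calibration is good to about 2 mm. A picture is of the moment at which its call begins. camera_model takes no time and is no camera call.
- arm.finish_job(): hands the job in; it is judged then, once.
The state is a dict: "time_s": time; "qpos": joint angles; "qd": joint speeds; "tau": joint torques, N m; "tool_pos": TCP position; "eef_rot": TCP orientation; "force": force on the tool from outside, world axes, zero at the start; "torque": the same for the moment, N m; "width": finger opening in m; "grasp_force": force on a finger pad.
Only numpy, scipy, OpenCV 4.12 (cv2) and the standard library are available. Lean on these libraries where they do the work, as an engineer would, in place of code of your own. Each camera call takes 0.05 s, during which the arm holds its last target. There are 200 camera calls.

### The job

Put the washed sample cups away: swing the folded grip of the drying cabinet's crank fully upright and crank the tray all the way out, then stand all the black cups, nested upright in one another in a single fully seated stack, on the rubber disc in the middle of the tray. Crank the tray with the stack all the way back in, and only then fold the grip down flat again; do not turn the crank with the grip folded, and leave the apples and other things on the bench where they are.

Things in the scene. Friction and masses are not known exactly. Their poses are not given: they have to be found in the camera images.
- crank_axis (a point): point on the upright crank shaft of the drying cabinet at the height of the fold pin, 125 mm above the bench (fixed). The shaft stands on a grey gearbox 120 x 140 mm wide and 70 mm tall. The cabinet, tray and gearbox are one bench unit that stands in a different place and at a different yaw each time; this frame's +y axis points from the crank along the tray's rails to the clear cabinet, +z up
- crank (a joint): turn of the crank about its upright shaft, rad, 0 to 9.42 (one and a half turns, stops at both ends), growing counter-clockwise seen from above. At 0 the crank arm points along the crank_axis frame's -x and the tray is fully in; at 9.42 the arm points to +x and the tray is fully out. It may start a little above 0. Friction about 0.12 N m; it stays where it is left
- grip_hinge (a point): pin on which the grip folds, at the outer end of the crank arm, 85 mm from the shaft axis, 125 mm above the bench. The flat steel arm, 18 mm wide and 10 mm thick, runs with its centre 20 mm below this pin (arm underside 30 mm above the gearbox)
- fold (a joint): angle of the folding grip, rad: 0 = folded flat, lying above the arm and pointing from the pin in towards the shaft; 1.57 = upright (working position, a stop). Stiff hinge, about 0.25 N m of friction, stays where it is left; it may start slightly lifted
- grip_mid (a point): point on the grip's centre line 55 mm from the fold pin. The grip is a black round sleeve 24 mm in diameter that covers 14 to 82 mm from the pin and spins freely on its own spindle, so a gripper may hold it without turning while cranking
- tray (a joint): travel of the tray, m, 0 = fully inside the cabinet, 0.235 = fully out (towards the crank). Driven by the crank only: 0.0249 m per rad
- tray_pad (a point): centre of the top of the black rubber disc (90 mm wide, 31 mm above the bench) in the middle of the tray; the steel tray is 160 x 160 mm with a rim 3 mm higher than the disc. Fully out, it lies 275 mm from the crank shaft; fully in, 510 mm. The clear cabinet around the inner place is 236 mm wide outside, 275 mm high and open towards the crank
- cupA_center (a point): centre, half-way up, of a black tapered sample cup (all cups are alike; two to four are present): 85 mm tall, 44 mm wide at the foot, 68 mm at the rim, wall 3 mm, solid foot 38 mm thick (inside 47 mm deep), about 0.12 kg, own z up. Nested in another cup it stands on that cup's inner floor and so 38 mm higher, with its top 38 mm standing free
- cupA: the same cup; origin under the centre of its foot
- cupB_center (a point): centre, half-way up, of a black tapered sample cup (all cups are alike; two to four are present): 85 mm tall, 44 mm wide at the foot, 68 mm at the rim, wall 3 mm, solid foot 38 mm thick (inside 47 mm deep), about 0.12 kg, own z up. Nested in another cup it stands on that cup's inner floor and so 38 mm higher, with its top 38 mm standing free
- cupB: the same cup; origin under the centre of its foot
- cupC_center (a point): centre, half-way up, of a black tapered sample cup (all cups are alike; two to four are present): 85 mm tall, 44 mm wide at the foot, 68 mm at the rim, wall 3 mm, solid foot 38 mm thick (inside 47 mm deep), about 0.12 kg, own z up. Nested in another cup it stands on that cup's inner floor and so 38 mm higher, with its top 38 mm standing free
- cupC: the same cup; origin under the centre of its foot
- cupD_center (a point): centre, half-way up, of a black tapered sample cup (all cups are alike; two to four are present): 85 mm tall, 44 mm wide at the foot, 68 mm at the rim, wall 3 mm, solid foot 38 mm thick (inside 47 mm deep), about 0.12 kg, own z up. Nested in another cup it stands on that cup's inner floor and so 38 mm higher, with its top 38 mm standing free
- cupD: the same cup; origin under the centre of its foot
- apple: bystander: whole apple, 72 mm wide, 64 mm tall; origin under its centre
- half1: bystander: half apple lying cut side down among the cups, 72 mm wide, 32 mm tall
- half2: bystander: half apple lying cut side down, 72 mm wide, 32 mm tall
- jar: bystander: closed jar, 66 mm wide, 90 mm tall; origin under its centre
- spatula: bystander: metal spatula 200 mm long, lying on the bench

How it is judged:
By the outcome, as a careful person would: the job done as asked, in the order asked, and still so for the second after the job is handed in, with the robot touching nothing.
Of cupA, cupB, cupC, cupD only 2 to 4 are there at a start; the rules pass over those that are not, and their reading is None.
At some moment in a run one of half1 may be knocked a few centimetres aside while the robot is not near it.
Once in a run the grip may slacken for a moment while it holds something.
It also fails if it takes over 210 s, if anything falls off the work surface, if the arm or the gripper's body presses on something with over 40 N, if the wrist force passes 120 N, or if a joint passes its speed limit or range.

## Working session

There is one attempt and no reset: what is moved stays moved. The work goes in short steps, Python scripts to look and compute and a tool call to move; the robot and the scene stay as the last step left them, time stands still between calls to the robot, and variables do not carry over. Pictures are saved under pics/ and viewed, at most 14 in all, crops included, and the job is handed in when it is done.

Besides the shell and the picture viewer there is one more tool, called after ">>>" by a JSON object that holds its "name" and its "arguments". play_rows: Moves the arm, as the interface text tells. Its arguments: {"type":"object","properties":{"commands":{"type":"array"}},"required":["commands"]}

```bash
ls; mkdir -p pics; cat > h.py <<'E'
import numpy as np, cv2
from station import readout, optics, arm
def cam(n):
    m=optics.camera_model(n); R,_=cv2.Rodrigues(np.array(m["rvec"],float)); return np.array(m["mtx"],float),float(m["k1"]),R,np.array(m["tvec"],float).ravel()
def rays(n,uv):
    K,k1,R,t=cam(n); p=cv2.undistortPoints(np.array(uv,float).reshape(-1,1,2),K,np.array([k1,0,0,0.])).reshape(-1,2)
    return -R.T@t, np.c_[p,np.ones(len(p))]@R
def onz(n,uv,z):
    o,d=rays(n,uv); return o+d*((z-o[2])/d[:,2])[:,None]
def cloud(n,D):
    v,u=np.mgrid[0:480,0:640]; o,d=rays(n,np.c_[u.ravel(),v.ravel()]); return (o+d*D.ravel()[:,None]).reshape(480,640,3)
def proj(n,P):
    K,k1,R,t=cam(n); return cv2.projectPoints(np.array(P,float).reshape(-1,1,3),cv2.Rodrigues(R)[0],t,K,np.array([k1,0,0,0.]))[0].reshape(-1,2)
def snap(n,f=None):
    I,D=optics.get_image(n)
    if f: cv2.imwrite('pics/'+f,I[:,:,::-1])
    return I,D
E
python3 - <<'E'
from h import *
print(readout.sense())
for n in('scene','top'):
    I,D=snap(n,n+'0.png'); np.savez(n+'0.npz',I=I,D=D)
    K,k1,R,t=cam(n); print(n,K,k1,-R.T@t,R[2])
E
```

```text
pics
{'time_s': 0.0, 'qpos': array([ 1.58767675e+00,  4.08421884e-02,  8.38105660e-02, -4.89621378e-04,
       -1.61548809e+00, -3.33686893e-01]), 'qd': array([-1.58521623e-04, -3.90641557e-04,  4.02437308e-05, -1.50830278e-03,
        4.57989612e-04, -4.46490786e-04]), 'tau': array([-6.94807277e-04, -3.68202353e+01,  3.47420454e+01,  6.93205833e+00,
       -5.34614941e-03, -1.18352722e-05]), 'tool_pos': array([0.18674438, 0.56988327, 0.2442564 ]), 'eef_rot': array([ 9.87481714e-01, -1.57730978e-01, -9.05598651e-05,  8.91138337e-04]), 'force': array([ 0.08292114, -0.86914811,  0.35314285]), 'torque': array([-0.03040947, -0.01571435,  0.01328386]), 'grasp_force': 0.0, 'width': 0.08563730928540463}
scene [[437.57059221   0.         318.03848501]
 [  0.         437.57059221 237.53713818]
 [  0.           0.           1.        ]] -0.1097380233793565 [1.29990759 0.36296001 1.02440438] [-0.62972682 -0.22699741 -0.7429107 ]
top [[560.46134449   0.         321.35548872]
 [  0.         560.46134449 240.85402238]
 [  0.           0.           1.        ]] -0.12241681196299206 [0.38114636 0.0787501  1.32589557] [ 0.10068505  0.00154841 -0.99491714]
```

View pics/scene0.png

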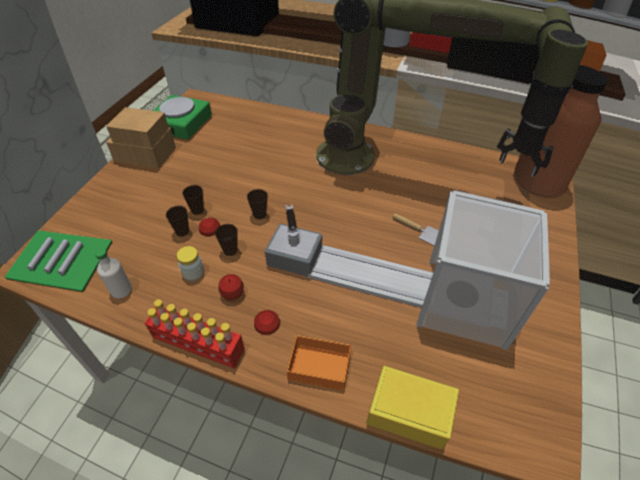

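View pics/top0.png

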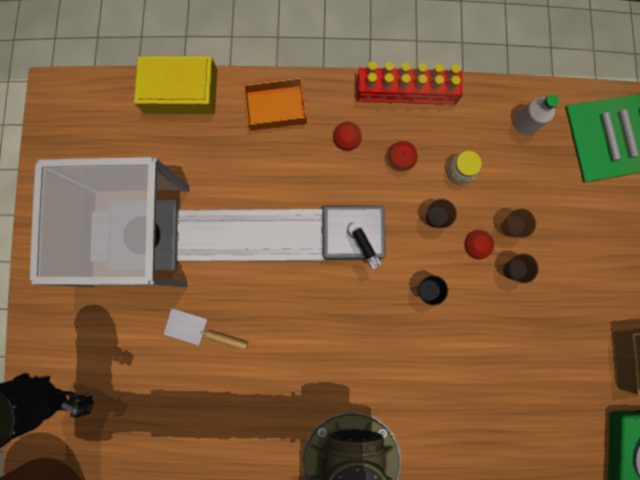

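Left in the top view is world +y: four cups at (440,214), (518,224), (520,268) and (432,290), with half1 between them at (480,244). The gearbox is at (354,232), the crank arm points down and right with its pin near (375,262), and the cabinet is at the left.

```bash
python3 - <<'E'
from h import *
I=np.load('top0.npz')['I'];D=np.load('top0.npz')['D'];S=np.load('scene0.npz');SI,SD=S['I'],S['D']
C=cloud('top',D);CS=cloud('scene',SD)
a=cv2.resize(I[195:315,310:470],None,fx=5,fy=5,interpolation=cv2.INTER_CUBIC); b=cv2.resize(SI[170:290,160:340],None,fx=4,fy=4,interpolation=cv2.INTER_CUBIC)
cv2.imwrite('pics/crop1.png',a[:,:,::-1]);cv2.imwrite('pics/crop2.png',b[:,:,::-1])
print('bench',np.median(C[330:400,250:280,2]),np.median(CS[130:160,220:260,2]))
# gearbox top
m=(np.abs(C[...,2]-.07)<.008); m[:,:315]=0;m[:,395:]=0;m[:195]=0;m[275:]=0
P=C[m][:,:2].astype(np.float32);print('gearbox',m.sum(),cv2.minAreaRect(P),np.median(C[m][:,2]))
# crank
m=(C[...,2]>.09); m[:,:315]=0;m[:,395:]=0;m[:195]=0;m[285:]=0
P=C[m];print('crank',m.sum(),P.min(0),P.max(0))
v,u=np.nonzero(m)
dark=I[m].max(1)<70; print('dark',cv2.minAreaRect(P[dark][:,:2].astype(np.float32)),np.percentile(P[dark][:,2],[5,50,95]))
for u_,v_ in [(356,228),(360,236),(364,244),(368,252),(372,258),(375,264),(377,268)]: print(u_,v_,C[v_,u_].round(4),I[v_,u_])
# cups
for (u0,v0) in [(440,214),(518,224),(520,268),(432,290)]:
    m=np.zeros(D.shape,bool);m[v0-26:v0+27,u0-26:u0+27]=1;m&=(C[...,2]>.07)&(C[...,2]<.1)
    P=C[m];print('cup',m.sum(),cv2.minEnclosingCircle(P[:,:2].astype(np.float32)),np.percentile(P[:,2],[50,95]))
for (u0,v0) in [(480,244),(403,156),(347,136),(465,167)]:
    m=np.zeros(D.shape,bool);m[v0-24:v0+25,u0-24:u0+25]=1;m&=(C[...,2]>.015)
    P=C[m];print('obj',P[:,:2].mean(0),P[:,2].max())
E
```

```text
bench 0.00024916311064682173 -9.433725806418103e-05
gearbox 2740 ((0.5332006216049194, 0.007336370646953583), (0.11983136832714081, 0.14050118625164032), 1.4354854822158813) 0.07166620711530347
crank 591 [ 0.38114636 -0.04592604  0.09019503] [0.54537325 0.0787501  1.32589557]
dark ((0.45763519406318665, 0.03933146968483925), (0.06678251922130585, 0.15861152112483978), 39.90235900878906) [0.12832934 0.13650463 0.14119536]
356 228 [0.5339 0.0058 0.1133] [144 139 141]
360 236 [ 0.5139 -0.0017  0.1364] [37 35 35]
364 244 [ 0.4967 -0.0103  0.1393] [35 34 33]
368 252 [ 0.4801 -0.0193  0.1364] [32 32 31]
372 258 [ 0.4679 -0.0286  0.1307] [165 160 160]
375 264 [ 0.4555 -0.0357  0.1256] [144 139 141]
377 268 [ 0.454  -0.0528 -0.0021] [148  97  57]
cup 225 ((0.5754128098487854, -0.18803097307682037), 0.03437763825058937) [0.08292081 0.08874461]
cup 244 ((0.5585428476333618, -0.3715302348136902), 0.034469909965991974) [0.08275217 0.08873662]
cup 263 ((0.45643770694732666, -0.37631627917289734), 0.03484409675002098) [0.08212808 0.08821146]
cup 221 ((0.40360844135284424, -0.16907405853271484), 0.03438873961567879) [0.08331691 0.08831957]
obj [ 0.51634842 -0.29233875] 1.3258955712431373
obj [ 0.7092993  -0.10007115] 1.3258955712431373
obj [0.76111944 0.02604613] 1.3258955712431373
obj [ 0.68434898 -0.24067665] 1.3258955712431373
```

View pics/crop1.png

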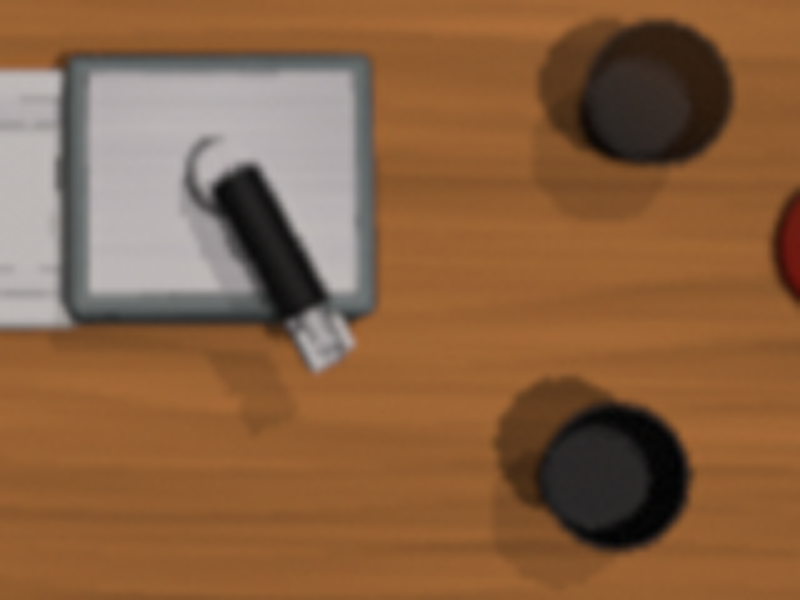

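View pics/crop2.png

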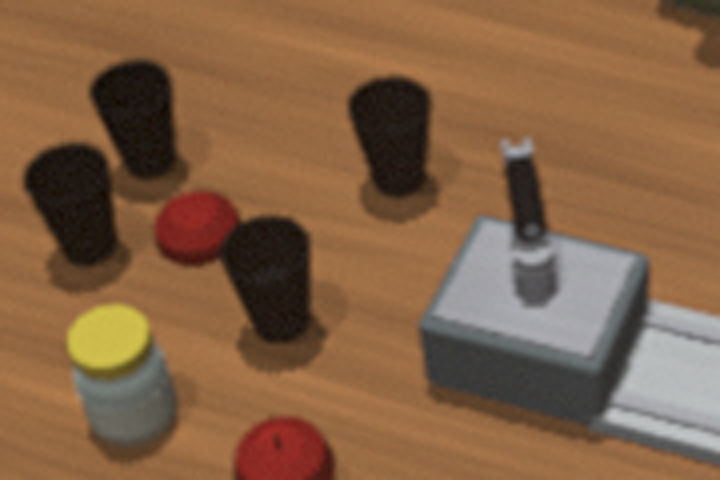

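```bash
python3 - <<'E'
from h import *
T=np.load('top0.npz');S=np.load('scene0.npz')
def blob(I,r):
    m=np.zeros(I.shape[:2],np.uint8); u0,v0,u1,v1=r; m[v0:v1,u0:u1]=(I[v0:v1,u0:u1].max(2)<62)
    n,l,st,c=cv2.connectedComponentsWithStats(m); k=1+np.argmax(st[1:,4]); v,u=np.nonzero(l==k); return np.c_[u,v].astype(np.float32)
def tri(a,b):
    o1,d1=rays('top',[a]);o2,d2=rays('scene',[b]);d1,d2=d1[0],d2[0]
    s=np.linalg.lstsq(np.c_[d1,-d2],o2-o1,rcond=None)[0];p,q=o1+d1*s[0],o2+d2*s[1];return ((p+q)/2).round(4),np.linalg.norm(p-q).round(4)
A=blob(T['I'],(345,220,385,275));B=blob(S['I'],(280,200,305,235))
print(len(A),len(B),cv2.minAreaRect(A),cv2.minAreaRect(B))
print('sleeve mid',tri(A.mean(0),B.mean(0)))
P=onz('top',A,.128);c=P.mean(0);w,V=np.linalg.eigh(np.cov(P[:,:2].T));d=V[:,1]*np.sign(-V[0,1]);L=(P[:,:2]-c[:2])@d;W=(P[:,:2]-c[:2])@V[:,0]
print('c',c,'dir',d,'deg',np.degrees(np.arctan2(-d[1],-d[0])),'len',np.ptp(L),'wid',np.ptp(W))
mid=c[:2]+d*(L.max()+L.min())/2
print('mid',mid,'pin',mid+.048*d,'shaft',mid-.037*d)
# rails / cabinet yaw : bright tray/rail edges; cabinet front top rim
C=cloud('top',T['D'])
m=(C[...,2]>.25)&(C[...,2]<.3);m[:,220:]=0;m[:130]=0;m[310:]=0
r=cv2.minAreaRect(C[m][:,:2].astype(np.float32));print('cab',m.sum(),r)
# gearbox top
m=(np.abs(C[...,2]-.07)<.008); m[:,:315]=0;m[:,395:]=0;m[:195]=0;m[275:]=0
P=C[m];y=P[:,1]
for n,f in(('x',0),('y',1)):
    g=np.round(P[:,1-f]/.01)
    lo=[];hi=[]
    for k in np.unique(g):
        q=P[g==k]
        if len(q)>80: lo.append((k*.01,q[:,f].min()));hi.append((k*.01,q[:,f].max()))
    for e in(lo,hi): e=np.array(e)[1:-1];print(n,np.polyfit(e[:,0],e[:,1],1),len(e))
print('pad',tri((143,235),(463,293)))
m=(C[...,2]>.09)&(C[...,2]<.12);m[:,345:365]&=True;m[:,:345]=0;m[:,365:]=0;m[:215]=0;m[240:]=0
print('shaft pts',C[m][:,:].mean(0),m.sum())
E
```

```text
342 121 ((355.4000549316406, 247.30001831054688), (30.410520553588867, 28.174457550048828), 63.43495178222656) ((291.0520324707031, 219.33811950683594), (19.69140625, 6.690516471862793), 81.25383758544922)
sleeve mid (array([ 0.4969, -0.0093,  0.1256]), np.float64(0.0013))
c [ 0.49649944 -0.00844311  0.128     ] dir [-0.92588836 -0.37779722] deg 22.19730403463031 len 0.06648210857138223 wid 0.06207299557302057
mid [ 0.4981633  -0.00776419] pin [ 0.45372066 -0.02589846] shaft [0.53242117 0.0062143 ]
cab 15541 ((0.5165578126907349, 0.5232672691345215), (0.24601253867149353, 0.24837741255760193), 1.786866307258606)
x [-0.08675731  0.47609367] 12
x [-0.04414443  0.59270595] 12
y [ 0.03597768 -0.08054581] 10
y [0.04601084 0.05264354] 10
pad (array([0.5153, 0.5051, 0.0304]), np.float64(0.008))
shaft pts [0.53415821 0.01259482 0.10891116] 98
```

```bash
python3 - <<'E'
from h import *
T=np.load('top0.npz');I=T['I'];C=cloud('top',T['D'])
m=(I.max(2)<62)&(C[...,2]>.12)&(C[...,2]<.15);m[:,:345]=0;m[:,385:]=0;m[:220]=0;m[275:]=0
v,u=np.nonzero(m);A=np.c_[u,v]
P=onz('top',A,.128);c=P.mean(0);w,V=np.linalg.eigh(np.cov(P[:,:2].T));d=V[:,1]*np.sign(-V[0,1]);L=(P[:,:2]-c[:2])@d;W=(P[:,:2]-c[:2])@V[:,0]
print(len(A),'c',c,'dir',d,'deg',np.degrees(np.arctan2(-d[1],-d[0])),'len',np.ptp(L),'wid',np.ptp(W))
mid=c[:2]+d*(L.max()+L.min())/2
print('mid',mid,'pin',mid+.048*d,'shaft',mid-.037*d)
for t in np.linspace(L.min(),L.max(),6)[:-1]:
    q=(L>=t)&(L<t+np.ptp(L)/5);print(np.median(C[m][q][:,2]).round(4),end=' ')
# white rails edges, cast at z~0.03
H=I.astype(int)
for z in(.03,):
    lo=[];hi=[]
    for uu in range(190,316,5):
        q=np.nonzero(I[195:275,uu].min(1)>105)[0]+195
        if len(q): lo.append((uu,q.min()));hi.append((uu,q.max()))
    for e in(lo,hi):
        p=onz('top',e,z);k=np.polyfit(p[:,1],p[:,0],1);print('rail',k,np.degrees(np.arctan(-k[0])),np.std(np.polyval(k,p[:,1])-p[:,0]), 'x at y=.007',np.polyval(k,.007))
E
```

```text
301 c [ 0.49936666 -0.00977026  0.128     ] dir [-0.86782206 -0.49687511] deg 29.79347311934598 len 0.0658789283155228 wid 0.02137521297063013
mid [ 0.49928464 -0.00981722] pin [ 0.45762918 -0.03366722] shaft [0.53139406 0.00856716]
0.1374 0.1368 0.1368 0.1361 0.1353 rail [-0.03429562  0.59056597] 1.9642244604577395 0.0005930930208299781 x at y=.007 0.5903259032260759
rail [-0.02532839  0.46980562] 1.4508999001747653 2.233688311797054e-05 x at y=.007 0.46962832111048686
```

>>> {"name": "play_rows", "arguments": {"commands": [{"gripper":-1,"xyz":[8,-14.4,0],"spin":-33},{"gripper":-1,"xyz":[8,-14.4,0],"spin":-33},{"gripper":-1,"xyz":[8,-14.4,0],"spin":-33},{"gripper":-1,"xyz":[8,-14.4,0],"spin":-33},{"gripper":-1,"xyz":[8,-14.4,0],"spin":-33}]}}

```text
time_s: 0.52
tool_pos: [0.2692, 0.422, 0.2465]
eef_rot: [0.9, -0.436, 0.0, -0.001]
force: [0.7, 1.4, 1.4]
width: 0.0852
grasp_force: 0.0
```

>>> {"name": "play_rows", "arguments": {"commands": [{"gripper":-1,"xyz":[8,-14.4,0],"spin":-33},{"gripper":-1,"xyz":[8,-14.4,0],"spin":-33},{"gripper":-1,"xyz":[8,-14.4,0],"spin":-33},{"gripper":-1,"xyz":[8,-14.4,0],"spin":-33},{"gripper":-1,"xyz":[8,-14.4,0],"spin":-33}]}}

```text
time_s: 0.93
tool_pos: [0.349, 0.2776, 0.2461]
eef_rot: [0.739, -0.674, 0.0, -0.001]
force: [0.2, 1.0, 1.1]
width: 0.0855
grasp_force: 0.0
```

>>> {"name": "play_rows", "arguments": {"commands": [{"gripper":-1,"xyz":[8,-14.4,0],"spin":-33},{"gripper":-1,"xyz":[8,-14.4,0],"spin":-33},{"gripper":-1,"xyz":[8,-14.4,0],"spin":-33},{"gripper":-1,"xyz":[8,-14.4,0],"spin":-33},{"gripper":-1,"xyz":[8,-14.4,0],"spin":-33}]}}

```text
time_s: 1.35
tool_pos: [0.4287, 0.1328, 0.2452]
eef_rot: [-0.516, 0.857, -0.001, -0.0]
force: [-1.1, 2.2, 0.9]
width: 0.0854
grasp_force: 0.0
```

>>> {"name": "play_rows", "arguments": {"commands": [{"gripper":-1,"xyz":[7.8,-14.4,0],"spin":-33},{"gripper":-1,"xyz":[7.8,-14.4,0],"spin":-33},{"gripper":-1,"xyz":[7.8,-14.4,0],"spin":-33},{"gripper":-1,"xyz":[7.8,-14.4,0],"spin":-33},{"gripper":-1,"xyz":[7.8,-14.4,0],"spin":-33}]}}

```text
time_s: 1.77
tool_pos: [0.5061, -0.011, 0.244]
eef_rot: [-0.252, 0.968, -0.001, -0.001]
force: [-1.0, 1.6, -0.8]
width: 0.0852
grasp_force: 0.0
```

>>> {"name": "play_rows", "arguments": {"commands": [{"gripper":-0.6,"xyz":[0,0,-4],"spin":0},{"gripper":-0.4,"xyz":[0,0,-6],"spin":0},{"gripper":-0.3,"xyz":[0,0,-6],"spin":0}]}}

```text
time_s: 2.02
tool_pos: [0.5025, -0.0063, 0.1794]
eef_rot: [-0.257, 0.966, 0.001, -0.005]
force: [-0.6, -0.2, -0.6]
width: 0.0555
grasp_force: 0.0
```

```bash
python3 - <<'E'
from h import *
s=readout.sense();print(s['qpos'].round(3),s['tool_pos'],s['width'])
I,D=snap('top');J,_=snap('scene')
a=cv2.resize(I[170:290,300:440],None,fx=4,fy=4,interpolation=cv2.INTER_CUBIC);b=cv2.resize(J[170:290,230:350],None,fx=4,fy=4,interpolation=cv2.INTER_CUBIC)
cv2.imwrite('pics/c3.png',cv2.resize(np.hstack([a,b])[:,:,::-1],(800,370)))
E
```

```text
[ 0.387 -0.213 -0.271 -0.003 -1.522 -1.438] [ 0.50247828 -0.00632201  0.17936066] 0.055450706540382325
```

View pics/c3.png

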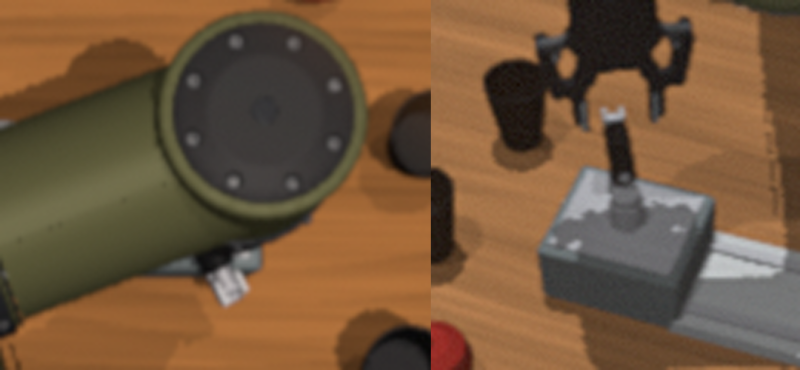

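>>> {"name": "play_rows", "arguments": {"commands": [{"gripper":-0.2,"xyz":[0.2,0,-3],"spin":0},{"gripper":-0.2,"xyz":[0.2,0,-5.3],"spin":0},{"gripper":-0.2,"xyz":[0.2,0,-6.2],"spin":0},{"gripper":-0.2,"xyz":[0.2,0,-6.2],"spin":0}]}}

```text
time_s: 2.45
tool_pos: [0.5064, -0.0058, 0.1227]
eef_rot: [-0.258, 0.966, -0.0, -0.001]
force: [0.5, -0.5, -0.0]
width: 0.0512
grasp_force: 0.0
```

>>> {"name": "play_rows", "arguments": {"commands": [{"gripper":0.3,"xyz":[0,0,0],"spin":0},{"gripper":1,"xyz":[0,0,0],"spin":0},{"gripper":1,"xyz":[0,0,0],"spin":0},{"gripper":1,"xyz":[0,0,0],"spin":0},{"gripper":1,"xyz":[0,0,0],"spin":0}]}}

```text
time_s: 2.87
tool_pos: [0.508, -0.0055, 0.1254]
eef_rot: [-0.258, 0.966, -0.0, 0.002]
force: [-0.8, 1.8, 5.0]
width: 0.0218
grasp_force: 58.6
```

>>> {"name": "play_rows", "arguments": {"commands": [{"gripper":1,"xyz":[-0.06,-0.03,0.9],"spin":0},{"gripper":1,"xyz":[-0.24,-0.14,1.76],"spin":0},{"gripper":1,"xyz":[-0.54,-0.31,2.6],"spin":0},{"gripper":1,"xyz":[-0.95,-0.54,3.35],"spin":0},{"gripper":1,"xyz":[-1.45,-0.83,4.03],"spin":0}]}}

```text
time_s: 3.28
tool_pos: [0.4909, -0.0143, 0.1618]
eef_rot: [-0.257, 0.966, 0.001, -0.002]
force: [-0.9, -2.4, -14.2]
width: 0.0214
grasp_force: 59.3
```

>>> {"name": "play_rows", "arguments": {"commands": [{"gripper":1,"xyz":[-0.59,-0.34,0.57],"spin":0},{"gripper":1,"xyz":[-1.25,-0.72,1.05],"spin":0},{"gripper":1,"xyz":[-1.97,-1.13,1.37],"spin":0},{"gripper":1,"xyz":[-2.73,-1.56,1.6],"spin":0},{"gripper":1,"xyz":[-3.5,-2.0,1.67],"spin":0}]}}

```text
time_s: 3.7
tool_pos: [0.4579, -0.0335, 0.1808]
eef_rot: [-0.258, 0.966, 0.001, 0.002]
force: [8.4, 4.4, -15.0]
width: 0.0177
grasp_force: 55.4
```

>>> {"name": "play_rows", "arguments": {"commands": [{"gripper":1,"xyz":[-0.4,-0.23,0],"spin":0},{"gripper":1,"xyz":[-0.6,-0.34,0],"spin":0},{"gripper":1,"xyz":[-0.6,-0.34,0],"spin":0}]}}

```text
time_s: 3.95
tool_pos: [0.4517, -0.0387, 0.1837]
eef_rot: [-0.257, 0.966, -0.001, 0.002]
force: [-2.7, -0.9, 1.8]
width: -0.0001
grasp_force: 1.7
```

```bash
python3 - <<'E'
from h import *
s=readout.sense();print(s['qpos'].round(3),s['tool_pos'],s['width'],s['force'],s['torque'])
I,D=snap('top');J,_=snap('scene')
a=cv2.resize(I[170:290,300:440],None,fx=4,fy=4,interpolation=cv2.INTER_CUBIC);b=cv2.resize(J[150:270,230:350],None,fx=4,fy=4,interpolation=cv2.INTER_CUBIC)
cv2.imwrite('pics/c4.png',cv2.resize(np.hstack([a,b])[:,:,::-1],(800,370)))
E
```

```text
[ 0.365 -0.37  -0.389  0.003 -1.547 -1.415] [ 0.4516962  -0.03869994  0.18368822] -9.127738900634168e-05 [-2.72897448 -0.8923424   1.80511092] [-0.5574495   0.77555263 -0.00158943]
```

View pics/c4.png

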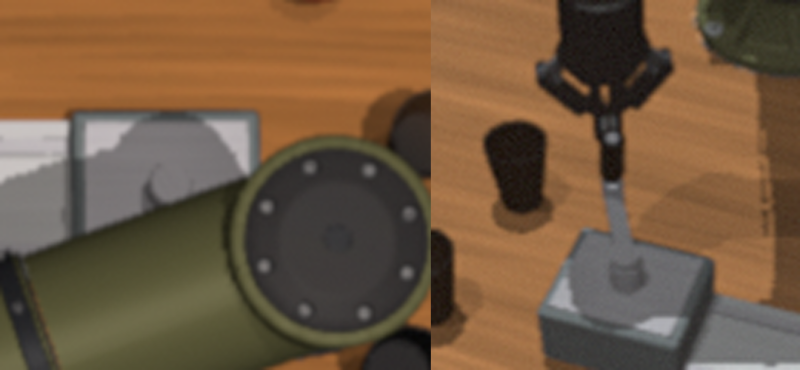

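The lift nearly worked, but the jaws slipped off near the end. I'll rise and look at the grip's tilt.

>>> {"name": "play_rows", "arguments": {"commands": [{"gripper":1,"xyz":[0,0,4],"spin":0},{"gripper":0,"xyz":[0,0,8],"spin":0},{"gripper":-0.3,"xyz":[-2,-4,9],"spin":0},{"gripper":-0.3,"xyz":[-4,-8,9],"spin":0},{"gripper":-0.3,"xyz":[-6,-12,9],"spin":0}]}}

```text
time_s: 4.47
tool_pos: [0.396, -0.1493, 0.2725]
eef_rot: [-0.259, 0.966, -0.001, 0.002]
force: [1.3, -1.1, 0.3]
width: 0.0478
grasp_force: 0.0
```

```bash
python3 - <<'E'
from h import *
s=readout.sense();print(s['tool_pos'],s['width'])
I,D=snap('top');J,E=snap('scene');np.savez('t1.npz',I=I,D=D,J=J,E=E)
a=cv2.resize(I[190:310,310:430],None,fx=3.3,fy=3.3,interpolation=cv2.INTER_CUBIC);b=cv2.resize(J[170:290,230:350],None,fx=3.3,fy=3.3,interpolation=cv2.INTER_CUBIC)
cv2.imwrite('pics/c5.png',np.hstack([a,b])[:,:,::-1])
C=cloud('top',D);m=(C[...,2]>.12)&(C[...,2]<.24)&(abs(C[...,0]-.47)<.05)&(abs(C[...,1]+.03)<.05)
P=C[m];print(len(P));
for z in np.arange(.12,.24,.015):
    q=P[(P[:,2]>=z)&(P[:,2]<z+.015)]
    if len(q):print('top',z.round(3),len(q),q.mean(0).round(4))
C=cloud('scene',E);m=(C[...,2]>.10)&(C[...,2]<.24)&(abs(C[...,0]-.47)<.05)&(abs(C[...,1]+.03)<.05)
P=C[m]
for z in np.arange(.1,.24,.015):
    q=P[(P[:,2]>=z)&(P[:,2]<z+.015)]
    if len(q):print('scene',z.round(3),len(q),q.mean(0).round(4))
E
```

```text
[ 0.39603105 -0.14930512  0.27253691] 0.04777140463470427
231
top 0.12 9 [ 0.4568 -0.038   0.1286]
top 0.135 16 [ 0.4566 -0.0339  0.1442]
top 0.15 30 [ 0.4599 -0.0318  0.1594]
top 0.165 27 [ 0.4641 -0.0306  0.1734]
top 0.18 34 [ 0.4684 -0.027   0.1882]
top 0.195 115 [ 0.48   -0.0227  0.2029]
scene 0.1 119 [ 0.4873 -0.0148  0.1104]
scene 0.115 15 [ 0.4656 -0.0286  0.1227]
scene 0.13 13 [ 0.4692 -0.0284  0.1385]
scene 0.145 21 [ 0.4727 -0.025   0.1522]
scene 0.16 25 [ 0.4772 -0.0219  0.1674]
scene 0.175 21 [ 0.4815 -0.0192  0.1825]
scene 0.19 54 [ 0.4828 -0.018   0.1997]
scene 0.205 10 [ 0.4765 -0.0198  0.2062]
```

View pics/c5.png

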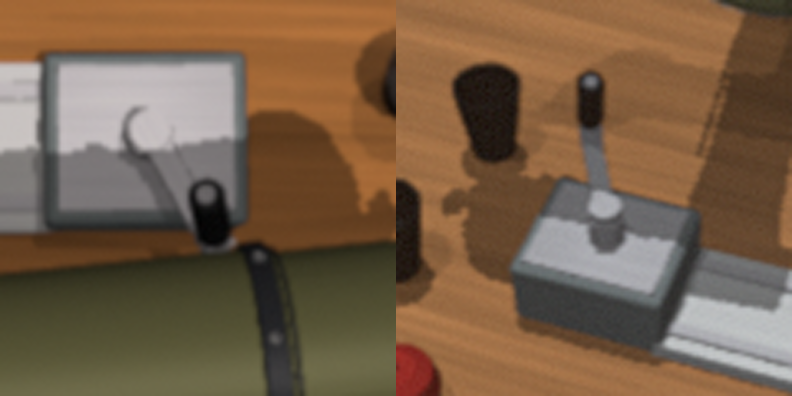

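Crop 5: the grip stands about 17° short of upright, leaning inwards. The crank has not turned. I'll push it outwards from the inner side with the jaws shut.

>>> {"name": "play_rows", "arguments": {"commands": [{"gripper":1,"xyz":[10.5,14,0],"spin":0},{"gripper":1,"xyz":[10.5,14,0],"spin":0},{"gripper":1,"xyz":[10.5,14,0],"spin":0},{"gripper":1,"xyz":[10.5,14,0],"spin":0},{"gripper":1,"xyz":[10.5,14,0],"spin":0}]}}

```text
time_s: 4.98
tool_pos: [0.5034, -0.0042, 0.269]
eef_rot: [-0.259, 0.966, 0.0, -0.001]
force: [0.1, -0.5, -0.7]
width: 0.0
grasp_force: 0.0
```

>>> {"name": "play_rows", "arguments": {"commands": [{"gripper":1,"xyz":[0,0,-3],"spin":0},{"gripper":1,"xyz":[0,0,-6.5],"spin":0},{"gripper":1,"xyz":[0,0,-9.5],"spin":0},{"gripper":1,"xyz":[0,0,-9.5],"spin":0}]}}

```text
time_s: 5.32
tool_pos: [0.4987, -0.008, 0.1686]
eef_rot: [-0.258, 0.966, 0.001, -0.004]
force: [2.4, 0.5, -3.5]
width: 0.0002
grasp_force: 0.0
```

>>> {"name": "play_rows", "arguments": {"commands": [{"gripper":1,"xyz":[-0.7,-0.4,0],"spin":0},{"gripper":1,"xyz":[-1.3,-0.75,0],"spin":0},{"gripper":1,"xyz":[-1.8,-1.05,0],"spin":0},{"gripper":1,"xyz":[-2.2,-1.25,0],"spin":0},{"gripper":1,"xyz":[-2.5,-1.45,0],"spin":0}]}}

```text
time_s: 5.73
tool_pos: [0.4767, -0.0231, 0.1783]
eef_rot: [-0.258, 0.966, -0.0, 0.003]
force: [3.3, 1.1, 1.3]
width: 0.0
grasp_force: 0.0
```

>>> {"name": "play_rows", "arguments": {"commands": [{"gripper":1,"xyz":[-0.2,-0.1,0],"spin":0},{"gripper":1,"xyz":[-0.3,-0.2,0],"spin":0}]}}

```text
time_s: 5.9
tool_pos: [0.4754, -0.0237, 0.1776]
eef_rot: [-0.258, 0.966, 0.001, 0.005]
force: [14.0, 7.5, 1.7]
width: 0.0002
grasp_force: 3.0
```

>>> {"name": "play_rows", "arguments": {"commands": [{"gripper":1,"xyz":[0.8,0.5,1],"spin":0},{"gripper":1,"xyz":[0.8,0.5,4.5],"spin":0},{"gripper":0,"xyz":[0.8,0.5,7.5],"spin":0},{"gripper":-0.2,"xyz":[-1.6,-0.9,7.5],"spin":0},{"gripper":-0.2,"xyz":[-1.6,-0.9,7.5],"spin":0}]}}

```text
time_s: 6.32
tool_pos: [0.4554, -0.0354, 0.2537]
eef_rot: [-0.257, 0.966, -0.0, 0.002]
force: [0.8, 0.1, -0.2]
width: 0.0361
grasp_force: 0.0
```

```bash
python3 - <<'E'
from h import *
s=readout.sense();print(s['tool_pos'],s['width'])
J,E=snap('scene')
C=cloud('scene',E);m=(C[...,2]>.12)&(C[...,2]<.218)&(abs(C[...,0]-.47)<.05)&(abs(C[...,1]+.03)<.05)
P=C[m]
for z in np.arange(.12,.23,.015):
    q=P[(P[:,2]>=z)&(P[:,2]<z+.015)]
    if len(q):print('scene',z.round(3),len(q),q.mean(0).round(4))
E
```

```text
[ 0.45543297 -0.03540894  0.25365524] 0.03608436522158038
scene 0.12 24 [ 0.4621 -0.0302  0.1291]
scene 0.135 20 [ 0.4646 -0.0286  0.1446]
scene 0.15 30 [ 0.4653 -0.0286  0.1579]
scene 0.165 34 [ 0.4644 -0.0286  0.1729]
scene 0.18 34 [ 0.4641 -0.0289  0.1883]
scene 0.195 57 [ 0.4609 -0.0303  0.2043]
scene 0.21 3 [ 0.4579 -0.0328  0.2103]
```

>>> {"name": "play_rows", "arguments": {"commands": [{"gripper":-0.3,"xyz":[0,0,-2],"spin":0},{"gripper":-0.3,"xyz":[0,0,-5],"spin":0},{"gripper":-0.3,"xyz":[0,0,-8],"spin":0},{"gripper":-0.3,"xyz":[0,0,-8.2],"spin":0}]}}

```text
time_s: 6.7
tool_pos: [0.4538, -0.0341, 0.1619]
eef_rot: [-0.257, 0.966, 0.001, -0.005]
force: [0.0, -0.7, -1.9]
width: 0.0555
grasp_force: 0.0
```

>>> {"name": "play_rows", "arguments": {"commands": [{"gripper":1,"xyz":[0,0,0],"spin":0},{"gripper":1,"xyz":[0,0,0],"spin":0},{"gripper":1,"xyz":[0,0,0],"spin":0},{"gripper":1,"xyz":[0,0,0],"spin":0}]}}

```text
time_s: 7.03
tool_pos: [0.4578, -0.0341, 0.1708]
eef_rot: [-0.258, 0.966, -0.0, 0.002]
force: [-1.2, -1.6, 4.8]
width: 0.0226
grasp_force: 58.6
```

```bash
python3 - <<'E'
from h import *
s=readout.sense();print(s['tool_pos'],s['width'],s['force'],s['qpos'].round(2))
c=np.array([.532,.008]);yaw=np.radians(1.9);R=.086
def p(a): # crank angle deg
    t=np.radians(a+180)+yaw; return c+R*np.array([np.cos(t),np.sin(t)])
a0=27.9;print('p0',p(a0))
st=np.linspace(a0,540,26);print(np.diff(st)[0])
for k in range(5):
    b=p(st[5*k]); print(k,[((p(a)-b)*100).round(2).tolist() for a in st[5*k+1:5*k+6]], p(st[5*k+5]).round(4))
E
```

```text
[ 0.45781234 -0.03407036  0.17078359] 0.02255417388954298 [-1.22580504 -1.62355381  4.83938539] [ 0.37 -0.35 -0.4   0.   -1.52 -1.42]
p0 [ 0.45737217 -0.03473976]
20.484
0 [[1.97, -2.34], [4.63, -3.85], [7.65, -4.32], [10.65, -3.71], [13.24, -2.09]] [ 0.5898 -0.0557]
1 [[1.86, 2.43], [2.76, 5.35], [2.58, 8.4], [1.34, 11.2], [-0.8, 13.38]] [0.5818 0.0781]
2 [[-2.77, 1.3], [-5.82, 1.55], [-8.76, 0.71], [-11.22, -1.1], [-12.9, -3.66]] [0.4528 0.0415]
3 [[-0.67, -2.98], [-0.26, -6.01], [1.19, -8.71], [3.49, -10.72], [6.35, -11.81]] [ 0.5163 -0.0766]
4 [[3.06, -0.01], [5.93, 1.04], [8.25, 3.04], [9.72, 5.71], [10.17, 8.74]] [0.618  0.0109]
```

>>> {"name": "play_rows", "arguments": {"commands": [{"gripper":1,"xyz":[1.97,-2.34,0],"spin":0},{"gripper":1,"xyz":[4.63,-3.85,0],"spin":0},{"gripper":1,"xyz":[7.65,-4.32,0],"spin":0},{"gripper":1,"xyz":[10.65,-3.71,0],"spin":0},{"gripper":1,"xyz":[13.24,-2.09,0],"spin":0}]}}

```text
time_s: 7.45
tool_pos: [0.5905, -0.0541, 0.1706]
eef_rot: [-0.257, 0.966, 0.002, 0.0]
force: [-17.6, 15.6, 17.6]
width: 0.0225
grasp_force: 61.8
```

>>> {"name": "play_rows", "arguments": {"commands": [{"gripper":1,"xyz":[1.86,2.43,0],"spin":0},{"gripper":1,"xyz":[2.76,5.35,0],"spin":0},{"gripper":1,"xyz":[2.58,8.4,0],"spin":0},{"gripper":1,"xyz":[1.34,11.2,0],"spin":0},{"gripper":1,"xyz":[-0.8,13.38,0],"spin":0}]}}

```text
time_s: 7.87
tool_pos: [0.5816, 0.0784, 0.1707]
eef_rot: [-0.257, 0.966, -0.002, -0.001]
force: [-7.6, -13.1, 8.2]
width: 0.0228
grasp_force: 60.8
```

>>> {"name": "play_rows", "arguments": {"commands": [{"gripper":1,"xyz":[-2.77,1.3,0],"spin":0},{"gripper":1,"xyz":[-5.82,1.55,0],"spin":0},{"gripper":1,"xyz":[-8.76,0.71,0],"spin":0},{"gripper":1,"xyz":[-11.22,-1.1,0],"spin":0},{"gripper":1,"xyz":[-12.9,-3.66,0],"spin":0}]}}

```text
time_s: 8.28
tool_pos: [0.4527, 0.0428, 0.1709]
eef_rot: [-0.259, 0.966, -0.0, 0.003]
force: [16.2, -4.9, -2.3]
width: 0.0223
grasp_force: 60.5
```

>>> {"name": "play_rows", "arguments": {"commands": [{"gripper":1,"xyz":[-0.67,-2.98,0],"spin":0},{"gripper":1,"xyz":[-0.26,-6.01,0],"spin":0},{"gripper":1,"xyz":[1.19,-8.71,0],"spin":0},{"gripper":1,"xyz":[3.49,-10.72,0],"spin":0},{"gripper":1,"xyz":[6.35,-11.81,0],"spin":0}]}}

```text
time_s: 8.7
tool_pos: [0.5172, -0.0763, 0.1706]
eef_rot: [-0.257, 0.966, 0.001, 0.003]
force: [0.7, 20.0, 11.0]
width: 0.0228
grasp_force: 62.4
```

>>> {"name": "play_rows", "arguments": {"commands": [{"gripper":1,"xyz":[3.06,0,0],"spin":0},{"gripper":1,"xyz":[5.93,1.04,0],"spin":0},{"gripper":1,"xyz":[8.25,3.04,0],"spin":0},{"gripper":1,"xyz":[9.72,5.71,0],"spin":0},{"gripper":1,"xyz":[10.17,8.74,0],"spin":0}]}}

```text
time_s: 9.12
tool_pos: [0.6175, 0.0115, 0.1706]
eef_rot: [-0.257, 0.966, -0.001, -0.002]
force: [-19.5, -2.1, 12.6]
width: 0.0224
grasp_force: 62.3
```

>>> {"name": "play_rows", "arguments": {"commands": [{"gripper":1,"xyz":[0,0.5,0],"spin":0},{"gripper":1,"xyz":[0,0.5,0],"spin":0}]}}

```text
time_s: 9.28
tool_pos: [0.6178, 0.0135, 0.1707]
eef_rot: [-0.257, 0.966, -0.004, -0.001]
force: [-2.9, -13.2, 4.0]
width: 0.0222
grasp_force: 62.7
```

```bash
python3 - <<'E'
from h import *
s=readout.sense();print(s['tool_pos'],s['width'],s['force'],s['qpos'].round(2))
I,D=snap('top','t2.png');np.savez('t2.npz',I=I,D=D)
E
```

```text
[0.6178315  0.01352567 0.17065815] 0.022226913293772015 [ -2.92610149 -13.18641938   3.9619937 ] [ 0.35  0.09  0.    0.01 -1.48 -1.4 ]
```

View pics/t2.png

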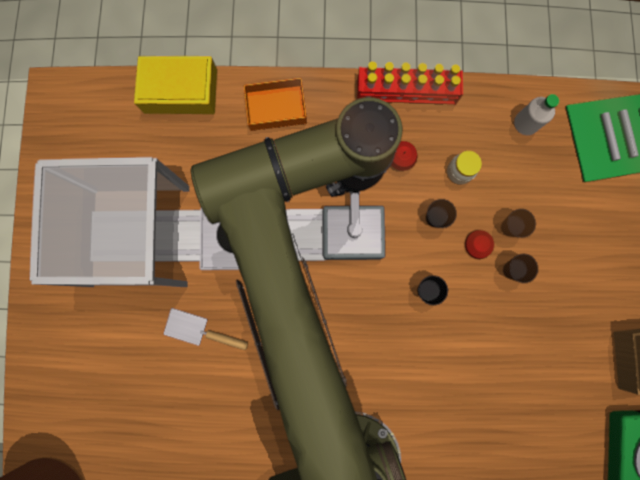

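>>> {"name": "play_rows", "arguments": {"commands": [{"gripper":1,"xyz":[0,-0.3,0],"spin":0},{"gripper":-0.3,"xyz":[0,-0.3,0],"spin":0},{"gripper":-0.3,"xyz":[0,-0.3,0],"spin":0},{"gripper":-0.3,"xyz":[0,-0.3,3],"spin":0},{"gripper":-0.3,"xyz":[0,-0.3,7],"spin":0}]}}

```text
time_s: 9.75
tool_pos: [0.6161, 0.014, 0.2347]
eef_rot: [-0.258, 0.966, 0.001, -0.004]
force: [1.8, 0.4, -0.2]
width: 0.0553
grasp_force: 0.0
```

>>> {"name": "play_rows", "arguments": {"commands": [{"gripper":-1,"xyz":[-4,-4,3.5],"spin":0},{"gripper":-1,"xyz":[-8,-7,3.5],"spin":0},{"gripper":-1,"xyz":[-12,-10,3.5],"spin":0},{"gripper":-1,"xyz":[-15,-13,3.5],"spin":0},{"gripper":-1,"xyz":[-15,-15,3.5],"spin":0}]}}

```text
time_s: 10.17
tool_pos: [0.4728, -0.1256, 0.2743]
eef_rot: [-0.259, 0.966, 0.0, 0.001]
force: [2.1, -0.8, 0.0]
width: 0.0854
grasp_force: 0.0
```

```bash
python3 - <<'E'
from h import *
s=readout.sense();print(s['tool_pos'],s['width'],s['qpos'].round(2))
I,D=snap('top','t3.png');J,E=snap('scene');np.savez('t3.npz',I=I,D=D,J=J,E=E)
def disc(n,I,r):
    m=np.zeros(I.shape[:2],np.uint8);u0,v0,u1,v1=r;m[v0:v1,u0:u1]=I[v0:v1,u0:u1].max(2)<75
    k,l,st,c=cv2.connectedComponentsWithStats(m);i=1+np.argmax(st[1:,4]);ct=max(cv2.findContours((l==i).astype(np.uint8),0,1)[0],key=len);return cv2.fitEllipse(ct),st[i]
a,sa=disc('top',I,(205,200,285,275));b,sb=disc('scene',J,(330,220,430,320));print(a,sa,b,sb)
o1,d1=rays('top',[a[0]]);o2,d2=rays('scene',[b[0]])
q=np.linalg.lstsq(np.c_[d1[0],-d2[0]],o2-o1,rcond=None)[0];print(o1+d1[0]*q[0],o2+d2[0]*q[1]);print(onz('top',[a[0]],.031),onz('scene',[b[0]],.031))
E
```

```text
[ 0.47281853 -0.12556151  0.2743456 ] 0.08543915637932774 [ 0.15 -0.25 -0.13 -0.   -1.69 -1.2 ]
((234.9952850341797, 233.99777221679688), (35.64090347290039, 36.31555938720703), 50.95234680175781) [ 217  216   37   37 1067] ((384.38134765625, 274.0035400390625), (23.202919006347656, 29.336048126220703), 103.66405487060547) [370 262  30  25 571]
[0.52356147 0.28274825 0.0291408 ] [0.52299713 0.28487993 0.02941416]
[[0.52335728 0.28245577 0.031     ]] [[0.52423539 0.28500437 0.031     ]]
```

View pics/t3.png

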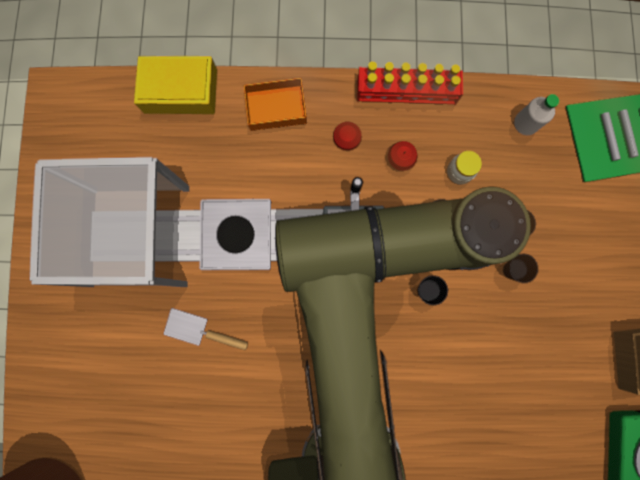

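```bash
python3 - <<'E'
from h import *
T=np.load('t3.npz');C=cloud('top',T['D']);S=cloud('scene',T['E'])
for p in [(490,225),(450,232),(400,243),(340,250),(300,255),(300,290),(320,320),(335,360),(345,400)]: print(p,C[p[1],p[0]].round(3))
for p in [(480,244)]: print('half1',onz('top',[p],.02))
# cabinet top rim bounds
m=(C[...,2]>.25)&(C[...,2]<.3);m[:,220:]=0;P=C[m];r=cv2.minAreaRect(P[:,:2].astype(np.float32));print(cv2.boxPoints(r).round(3),np.median(P[:,2]))
# robot lowest points in scene view (green)
I=T['J'].astype(int);g=(I[...,1]>I[...,2]+12)&(I[...,1]>=I[...,0]-4)&(S[...,2]>.15)&(T['E']>0)
P=S[g];P=P[(P[:,0]>.1)&(P[:,1]<.4)];print(len(P))
for y in np.arange(-.2,.25,.05):
    q=P[(P[:,1]>=y)&(P[:,1]<y+.05)]
    if len(q)>5: print(y.round(2),len(q),np.percentile(q[:,2],[1,50,99]).round(3),np.percentile(q[:,0],[1,99]).round(3))
E
```

```text
(490, 225) [ 0.472 -0.121  0.669]
(450, 232) [ 0.464 -0.076  0.653]
(400, 243) [ 0.449 -0.015  0.653]
(340, 250) [0.439 0.057 0.655]
(300, 255) [0.431 0.105 0.654]
(300, 290) [0.39  0.105 0.629]
(320, 320) [0.354 0.079 0.636]
(335, 360) [0.305 0.06  0.634]
(345, 400) [0.256 0.046 0.63 ]
half1 [[ 0.51494698 -0.29446247  0.02      ]]
[[0.39  0.644]
 [0.398 0.395]
 [0.643 0.403]
 [0.635 0.652]] 0.2788697242581182
5722
-0.2 64 [0.574 0.659 0.671] [0.477 0.512]
-0.15 710 [0.568 0.625 0.669] [0.502 0.518]
-0.1 852 [0.572 0.637 0.669] [0.448 0.51 ]
-0.05 804 [0.588 0.635 0.654] [0.181 0.503]
-0.0 1085 [0.595 0.633 0.656] [0.14  0.495]
0.05 1464 [0.591 0.633 0.656] [0.114 0.489]
0.1 627 [0.592 0.636 0.657] [0.424 0.484]
```

>>> {"name": "play_rows", "arguments": {"commands": [{"gripper":-1,"xyz":[0,0,0],"spin":0},{"gripper":-1,"xyz":[0,0,0],"spin":0}]}}

```text
time_s: 10.43
tool_pos: [0.4747, -0.1252, 0.273]
eef_rot: [-0.258, 0.966, 0.0, 0.0]
force: [0.1, 0.6, 0.0]
width: 0.0854
grasp_force: 0.0
```

>>> {"name": "play_rows", "arguments": {"commands": [{"gripper":-1,"xyz":[-3.5,-2.2,0],"spin":0},{"gripper":-1,"xyz":[-7.1,-4.35,0],"spin":0},{"gripper":-1,"xyz":[-7.1,-4.35,-4],"spin":0},{"gripper":-1,"xyz":[-7.1,-4.35,-8],"spin":0},{"gripper":-1,"xyz":[-7.1,-4.35,-10],"spin":0}]}}

```text
time_s: 10.85
tool_pos: [0.4023, -0.1678, 0.1681]
eef_rot: [-0.258, 0.966, 0.002, -0.002]
force: [0.2, -0.4, -0.1]
width: 0.0854
grasp_force: 0.0
```

>>> {"name": "play_rows", "arguments": {"commands": [{"gripper":-1,"xyz":[0,0,-4],"spin":0},{"gripper":-1,"xyz":[0,0,-8],"spin":0},{"gripper":-1,"xyz":[0,0,-10.5],"spin":0},{"gripper":-1,"xyz":[0,0,-11.3],"spin":0},{"gripper":-1,"xyz":[0,0,-11.3],"spin":0}]}}

```text
time_s: 11.27
tool_pos: [0.4025, -0.1684, 0.0578]
eef_rot: [-0.258, 0.966, 0.001, -0.002]
force: [-0.7, 0.2, 1.0]
width: 0.0857
grasp_force: 0.0
```

>>> {"name": "play_rows", "arguments": {"commands": [{"gripper":0,"xyz":[0,0,0],"spin":0},{"gripper":1,"xyz":[0,0,0],"spin":0},{"gripper":1,"xyz":[0,0,0],"spin":0},{"gripper":1,"xyz":[0,0,0],"spin":0},{"gripper":1,"xyz":[0,0,0],"spin":0}]}}

```text
time_s: 11.68
tool_pos: [0.4052, -0.1692, 0.063]
eef_rot: [-0.258, 0.966, -0.001, 0.002]
force: [-0.4, 2.0, 6.8]
width: 0.0661
grasp_force: 65.8
```

>>> {"name": "play_rows", "arguments": {"commands": [{"gripper":1,"xyz":[0,0,2],"spin":0},{"gripper":1,"xyz":[0,0,5],"spin":0},{"gripper":1,"xyz":[0,0,9],"spin":0},{"gripper":1,"xyz":[0,0,12],"spin":0},{"gripper":1,"xyz":[0,0,14],"spin":0}]}}

```text
time_s: 12.1
tool_pos: [0.4044, -0.1695, 0.2052]
eef_rot: [-0.257, 0.966, -0.001, 0.003]
force: [0.2, 0.6, -1.8]
width: 0.0656
grasp_force: 66.9
```

>>> {"name": "play_rows", "arguments": {"commands": [{"gripper":1,"xyz":[0.8,3,0],"spin":0},{"gripper":1,"xyz":[1.6,6.4,0],"spin":0},{"gripper":1,"xyz":[2.5,9.8,0],"spin":0},{"gripper":1,"xyz":[3.4,13.2,0],"spin":0},{"gripper":1,"xyz":[4.2,16,0],"spin":0}]}}

```text
time_s: 12.52
tool_pos: [0.4459, -0.0069, 0.2014]
eef_rot: [-0.258, 0.966, 0.0, 0.001]
force: [0.8, -0.1, -0.7]
width: 0.0659
grasp_force: 66.9
```

>>> {"name": "play_rows", "arguments": {"commands": [{"gripper":1,"xyz":[0.8,3.4,0],"spin":0},{"gripper":1,"xyz":[1.7,6.8,0],"spin":0},{"gripper":1,"xyz":[2.6,10.2,0],"spin":0},{"gripper":1,"xyz":[3.5,13.6,0],"spin":0},{"gripper":1,"xyz":[4.2,16,0],"spin":0}]}}

```text
time_s: 12.93
tool_pos: [0.4878, 0.1538, 0.2009]
eef_rot: [-0.258, 0.966, 0.001, 0.001]
force: [0.4, -1.5, -1.4]
width: 0.0659
grasp_force: 66.9
```

>>> {"name": "play_rows", "arguments": {"commands": [{"gripper":1,"xyz":[0.8,3.4,0],"spin":0},{"gripper":1,"xyz":[1.7,6.8,0],"spin":0},{"gripper":1,"xyz":[2.6,10.2,0],"spin":0},{"gripper":1,"xyz":[3.4,13.2,0],"spin":0},{"gripper":1,"xyz":[3.4,13.2,0],"spin":0}]}}

```text
time_s: 13.35
tool_pos: [0.5218, 0.2874, 0.199]
eef_rot: [-0.259, 0.966, 0.0, -0.0]
force: [-0.6, -0.4, -2.1]
width: 0.0657
grasp_force: 67.0
```

>>> {"name": "play_rows", "arguments": {"commands": [{"gripper":1,"xyz":[0,0,-3],"spin":0},{"gripper":1,"xyz":[0,0,-6],"spin":0},{"gripper":1,"xyz":[0,0,-8],"spin":0},{"gripper":1,"xyz":[0,0,-8],"spin":0},{"gripper":1,"xyz":[0,0,-8],"spin":0}]}}

```text
time_s: 13.77
tool_pos: [0.5214, 0.2826, 0.1203]
eef_rot: [-0.258, 0.966, -0.0, -0.0]
force: [0.4, -0.6, -0.8]
width: 0.0657
grasp_force: 67.1
```

```bash
python3 - <<'E'
from h import *
s=readout.sense();print(s['tool_pos'],s['width'],s['force'])
J,E=snap('scene');C=cloud('scene',E)
m=(J.max(2)<60)&(abs(C[...,0]-.52)<.06)&(abs(C[...,1]-.284)<.06)&(C[...,2]>.03)&(C[...,2]<.125);P=C[m]
for z in np.arange(.03,.13,.012):
    q=P[(P[:,2]>=z)&(P[:,2]<z+.012)]
    if len(q)>3:print(z.round(3),len(q),q.mean(0).round(4),np.ptp(q[:,1]).round(3))
b=cv2.resize(J[180:330,300:450],None,fx=4,fy=4,interpolation=cv2.INTER_CUBIC);cv2.imwrite('pics/c6.png',b[:,:,::-1])
E
```

```text
[0.52142985 0.28259268 0.12026557] 0.06569248347413273 [ 0.3764172  -0.63516852 -0.7642412 ]
0.03 314 [0.5326 0.2871 0.0322] 0.085
0.054 17 [0.5378 0.2855 0.062 ] 0.038
0.066 36 [0.5388 0.2859 0.0718] 0.043
0.078 39 [0.5413 0.2849 0.0843] 0.042
0.09 96 [0.516  0.2822 0.097 ] 0.046
0.102 105 [0.5151 0.2819 0.1082] 0.053
0.114 95 [0.5177 0.2861 0.1194] 0.061
```

View pics/c6.png

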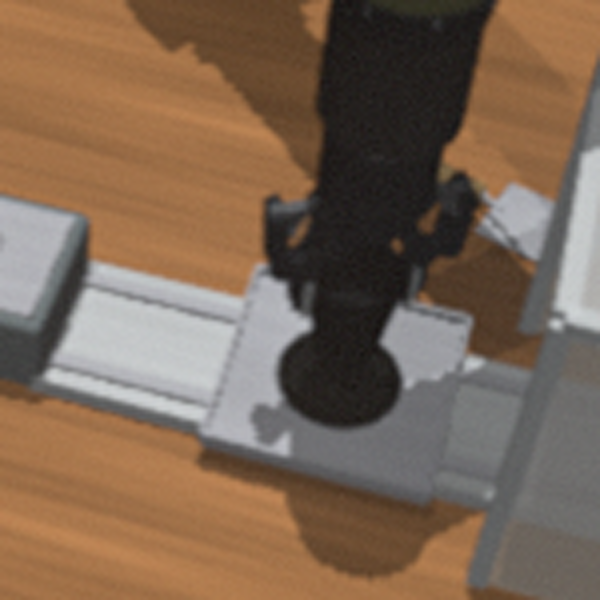

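The cup is held upright above the disc, which is at crop (340,378). I'll lower it now.

>>> {"name": "play_rows", "arguments": {"commands": [{"gripper":1,"xyz":[0.2,0.1,-1.5],"spin":0},{"gripper":1,"xyz":[0.2,0.1,-2.3],"spin":0},{"gripper":1,"xyz":[0.2,0.1,-2.6],"spin":0},{"gripper":1,"xyz":[0.2,0.1,-2.6],"spin":0}]}}

```text
time_s: 14.15
tool_pos: [0.5237, 0.284, 0.0948]
eef_rot: [-0.258, 0.966, 0.0, 0.0]
force: [0.5, 0.0, -0.9]
width: 0.0657
grasp_force: 67.1
```

>>> {"name": "play_rows", "arguments": {"commands": [{"gripper":1,"xyz":[0,0,-0.2],"spin":0},{"gripper":1,"xyz":[0,0,-0.2],"spin":0}]}}

```text
time_s: 14.32
tool_pos: [0.5243, 0.2844, 0.0941]
eef_rot: [-0.258, 0.966, 0.0, 0.002]
force: [-0.7, 0.5, 4.0]
width: 0.0656
grasp_force: 67.4
```

>>> {"name": "play_rows", "arguments": {"commands": [{"gripper":1,"xyz":[0,0,-0.2],"spin":0},{"gripper":1,"xyz":[0,0,-0.2],"spin":0}]}}

```text
time_s: 14.48
tool_pos: [0.525, 0.2848, 0.0941]
eef_rot: [-0.258, 0.966, 0.001, 0.003]
force: [-3.0, 0.1, 10.6]
width: 0.0654
grasp_force: 67.8
```

>>> {"name": "play_rows", "arguments": {"commands": [{"gripper":-1,"xyz":[0,0,0.2],"spin":0},{"gripper":-1,"xyz":[0,0,0.2],"spin":0},{"gripper":-1,"xyz":[0,0,0.2],"spin":0},{"gripper":-1,"xyz":[0,0,3],"spin":0},{"gripper":-1,"xyz":[0,0,7],"spin":0}]}}

```text
time_s: 14.9
tool_pos: [0.5213, 0.2825, 0.1554]
eef_rot: [-0.257, 0.966, -0.002, -0.005]
force: [1.1, 0.7, -0.4]
width: 0.0858
grasp_force: 0.0
```

>>> {"name": "play_rows", "arguments": {"commands": [{"gripper":-1,"xyz":[-1,-1,4],"spin":0},{"gripper":-1,"xyz":[-3,-5,7],"spin":0},{"gripper":-1,"xyz":[-5,-8.5,8],"spin":0},{"gripper":-1,"xyz":[-6,-12,8],"spin":0},{"gripper":-1,"xyz":[-6,-15,8],"spin":0}]}}

```text
time_s: 15.32
tool_pos: [0.4622, 0.1327, 0.242]
eef_rot: [-0.258, 0.966, 0.001, 0.002]
force: [1.5, -0.5, 0.4]
width: 0.0856
grasp_force: 0.0
```

>>> {"name": "play_rows", "arguments": {"commands": [{"gripper":-1,"xyz":[0,-4,0],"spin":0},{"gripper":-1,"xyz":[0,-8,0],"spin":0},{"gripper":-1,"xyz":[0,-12,0],"spin":0},{"gripper":-1,"xyz":[0,-16,0],"spin":0},{"gripper":-1,"xyz":[1,-19.5,0],"spin":0}]}}

```text
time_s: 15.73
tool_pos: [0.4724, -0.0633, 0.2407]
eef_rot: [-0.258, 0.966, 0.0, 0.001]
force: [1.1, 0.2, 1.3]
width: 0.0857
grasp_force: 0.0
```

```bash
cat > cups.py <<'E'
from h import *
def rim(n,D,c,z):
    C=cloud(n,D);m=(np.hypot(C[...,0]-c[0],C[...,1]-c[1])<.06)&(abs(C[...,2]-z)<.007);P=C[m]
    if len(P)<20: return n,len(P)
    return n,len(P),[np.round(x,4) for x in cv2.minEnclosingCircle(P[:,:2].astype(np.float32))],np.percentile(P[:,2],[50,90]).round(4)
E
python3 - <<'E'
from cups import *
s=readout.sense();print(s['tool_pos'],s['width'])
I,D=snap('top');J,E=snap('scene')
for n,X in(('top',D),('scene',E)):
    for c,z in (((.5235,.2835),.116),((.5754,-.188),.085),((.5585,-.3715),.085),((.4564,-.3763),.085)): print(c,rim(n,X,c,z))
E
```

```text
[ 0.47236356 -0.06333717  0.24071054] 0.08567218225687687
(0.5235, 0.2835) ('top', 171, [array([0.5232, 0.2846]), np.float64(0.0341)], array([0.1156, 0.1196]))
(0.5754, -0.188) ('top', 0)
(0.5585, -0.3715) ('top', 173, [array([ 0.5581, -0.3724]), np.float64(0.0354)], array([0.0842, 0.088 ]))
(0.4564, -0.3763) ('top', 197, [array([ 0.4564, -0.3762]), np.float64(0.0349)], array([0.0843, 0.0877]))
(0.5235, 0.2835) ('scene', 141, [array([0.5227, 0.2838]), np.float64(0.0358)], array([0.1146, 0.1179]))
(0.5754, -0.188) ('scene', 129, [array([ 0.5766, -0.188 ]), np.float64(0.0358)], array([0.0833, 0.0867]))
(0.5585, -0.3715) ('scene', 123, [array([ 0.5557, -0.369 ]), np.float64(0.0355)], array([0.0828, 0.0866]))
(0.4564, -0.3763) ('scene', 97, [array([ 0.454 , -0.3737]), np.float64(0.0364)], array([0.0828, 0.0864]))
```

>>> {"name": "play_rows", "arguments": {"commands": [{"gripper":-1,"xyz":[2.5,-3,0],"spin":0},{"gripper":-1,"xyz":[5,-6,0],"spin":0},{"gripper":-1,"xyz":[7.8,-9.4,0],"spin":0},{"gripper":-1,"xyz":[10.3,-12.5,0],"spin":0},{"gripper":-1,"xyz":[10.3,-12.5,-3],"spin":0}]}}

```text
time_s: 16.25
tool_pos: [0.5815, -0.1911, 0.2126]
eef_rot: [-0.256, 0.967, -0.002, 0.002]
force: [0.7, 1.2, 0.0]
width: 0.0851
grasp_force: 0.0
```

>>> {"name": "play_rows", "arguments": {"commands": [{"gripper":-1,"xyz":[0,0,-2],"spin":0},{"gripper":-1,"xyz":[0,0,-5],"spin":0},{"gripper":-1,"xyz":[0,0,-5],"spin":0}]}}

```text
time_s: 16.5
tool_pos: [0.5737, -0.1851, 0.152]
eef_rot: [-0.257, 0.966, 0.003, -0.005]
force: [0.0, -0.1, -2.4]
width: 0.0852
grasp_force: 0.0
```

>>> {"name": "play_rows", "arguments": {"commands": [{"gripper":-1,"xyz":[0,0,-3.5],"spin":0},{"gripper":-1,"xyz":[0,0,-7],"spin":0},{"gripper":-1,"xyz":[0,0,-9],"spin":0},{"gripper":-1,"xyz":[0,0,-9.8],"spin":0},{"gripper":-1,"xyz":[0,0,-9.8],"spin":0}]}}

```text
time_s: 16.92
tool_pos: [0.5757, -0.1858, 0.0609]
eef_rot: [-0.258, 0.966, 0.0, -0.001]
force: [0.2, -0.3, -0.7]
width: 0.0853
grasp_force: 0.0
```

>>> {"name": "play_rows", "arguments": {"commands": [{"gripper":0,"xyz":[0,0,0],"spin":0},{"gripper":1,"xyz":[0,0,0],"spin":0},{"gripper":1,"xyz":[0,0,0],"spin":0},{"gripper":1,"xyz":[0,0,0],"spin":0},{"gripper":1,"xyz":[0,0,0],"spin":0}]}}

```text
time_s: 17.33
tool_pos: [0.5783, -0.1865, 0.0657]
eef_rot: [-0.258, 0.966, -0.001, 0.002]
force: [0.4, 0.7, 6.3]
width: 0.0655
grasp_force: 65.6
```

>>> {"name": "play_rows", "arguments": {"commands": [{"gripper":1,"xyz":[0,0,2],"spin":0},{"gripper":1,"xyz":[0,0,5.5],"spin":0},{"gripper":1,"xyz":[0,0,9.5],"spin":0},{"gripper":1,"xyz":[0,0,13.5],"spin":0},{"gripper":1,"xyz":[-1,0.5,17],"spin":0}]}}

```text
time_s: 17.75
tool_pos: [0.5669, -0.1816, 0.2354]
eef_rot: [-0.257, 0.966, -0.001, 0.001]
force: [1.3, 0.4, -0.7]
width: 0.0656
grasp_force: 66.9
```

>>> {"name": "play_rows", "arguments": {"commands": [{"gripper":1,"xyz":[-2,2.5,0],"spin":0},{"gripper":1,"xyz":[-4.3,5.5,0],"spin":0},{"gripper":1,"xyz":[-6.6,8.5,0],"spin":0},{"gripper":1,"xyz":[-8.6,12,0],"spin":0},{"gripper":1,"xyz":[-10,15.5,0],"spin":0}]}}

```text
time_s: 18.17
tool_pos: [0.4648, -0.0253, 0.2333]
eef_rot: [-0.257, 0.966, 0.0, 0.001]
force: [1.4, -0.2, -0.7]
width: 0.0652
grasp_force: 67.0
```

>>> {"name": "play_rows", "arguments": {"commands": [{"gripper":1,"xyz":[0,3.7,0],"spin":0},{"gripper":1,"xyz":[0,7.4,0],"spin":0},{"gripper":1,"xyz":[0,11,0],"spin":0},{"gripper":1,"xyz":[1,14.5,0],"spin":0},{"gripper":1,"xyz":[2,18,0],"spin":0}]}}

```text
time_s: 18.58
tool_pos: [0.4861, 0.156, 0.2338]
eef_rot: [-0.258, 0.966, 0.001, 0.002]
force: [0.9, -0.4, -0.7]
width: 0.0653
grasp_force: 67.0
```

>>> {"name": "play_rows", "arguments": {"commands": [{"gripper":1,"xyz":[0.9,3.2,0],"spin":0},{"gripper":1,"xyz":[1.8,6.4,0],"spin":0},{"gripper":1,"xyz":[2.7,9.6,0],"spin":0},{"gripper":1,"xyz":[3.4,12,0],"spin":0},{"gripper":1,"xyz":[3.4,12.5,0],"spin":0}]}}

```text
time_s: 19.0
tool_pos: [0.5206, 0.2822, 0.2313]
eef_rot: [-0.259, 0.966, 0.0, -0.0]
force: [-0.6, -0.7, -1.3]
width: 0.0654
grasp_force: 67.0
```

>>> {"name": "play_rows", "arguments": {"commands": [{"gripper":1,"xyz":[0,0,0],"spin":0},{"gripper":1,"xyz":[0,0,0],"spin":0}]}}

```text
time_s: 19.17
tool_pos: [0.5203, 0.2788, 0.2325]
eef_rot: [-0.258, 0.966, 0.0, 0.0]
force: [0.5, -0.7, -0.3]
width: 0.0651
grasp_force: 67.0
```

>>> {"name": "play_rows", "arguments": {"commands": [{"gripper":1,"xyz":[0.3,0.5,-2],"spin":0},{"gripper":1,"xyz":[0.3,0.5,-4.5],"spin":0},{"gripper":1,"xyz":[0.3,0.5,-6.5],"spin":0},{"gripper":1,"xyz":[0.3,0.5,-8],"spin":0},{"gripper":1,"xyz":[0.3,0.5,-8.8],"spin":0}]}}

```text
time_s: 19.58
tool_pos: [0.5228, 0.2824, 0.1425]
eef_rot: [-0.257, 0.966, -0.0, -0.001]
force: [-0.0, 0.3, -1.7]
width: 0.0652
grasp_force: 67.0
```

>>> {"name": "play_rows", "arguments": {"commands": [{"gripper":1,"xyz":[0,0,-0.5],"spin":0},{"gripper":1,"xyz":[0,0,-0.9],"spin":0},{"gripper":1,"xyz":[0,0,-0.9],"spin":0}]}}

```text
time_s: 19.83
tool_pos: [0.5237, 0.2837, 0.1358]
eef_rot: [-0.257, 0.966, 0.0, 0.001]
force: [0.3, -0.2, -1.4]
width: 0.0652
grasp_force: 67.0
```

>>> {"name": "play_rows", "arguments": {"commands": [{"gripper":1,"xyz":[0,0,-0.2],"spin":0},{"gripper":1,"xyz":[0,0,-0.2],"spin":0}]}}

```text
time_s: 20.0
tool_pos: [0.5243, 0.2844, 0.1351]
eef_rot: [-0.258, 0.966, 0.001, 0.002]
force: [-0.2, 1.1, 3.2]
width: 0.0656
grasp_force: 67.3
```

>>> {"name": "play_rows", "arguments": {"commands": [{"gripper":1,"xyz":[0,0,-0.2],"spin":0},{"gripper":-1,"xyz":[0,0,0],"spin":0},{"gripper":-1,"xyz":[0,0,0],"spin":0},{"gripper":-1,"xyz":[0,0,2],"spin":0},{"gripper":-1,"xyz":[0,0,6],"spin":0}]}}

```text
time_s: 20.42
tool_pos: [0.521, 0.2826, 0.1873]
eef_rot: [-0.257, 0.966, -0.002, -0.005]
force: [0.6, 0.7, -0.6]
width: 0.0853
grasp_force: 0.0
```

>>> {"name": "play_rows", "arguments": {"commands": [{"gripper":-1,"xyz":[0,0,3.5],"spin":0},{"gripper":-1,"xyz":[-2,-3,5.5],"spin":0},{"gripper":-1,"xyz":[-3.5,-7,5.5],"spin":0},{"gripper":-1,"xyz":[-5,-10.7,5.5],"spin":0},{"gripper":-1,"xyz":[-6,-14.5,5.5],"spin":0}]}}

```text
time_s: 20.83
tool_pos: [0.4621, 0.1377, 0.2481]
eef_rot: [-0.258, 0.966, 0.0, 0.0]
force: [0.7, -1.1, 0.3]
width: 0.0854
grasp_force: 0.0
```

>>> {"name": "play_rows", "arguments": {"commands": [{"gripper":-1,"xyz":[0,-4,0],"spin":0},{"gripper":-1,"xyz":[0,-8,0],"spin":0},{"gripper":-1,"xyz":[0,-12,0],"spin":0},{"gripper":-1,"xyz":[0,-16,0],"spin":0},{"gripper":-1,"xyz":[0,-20,0],"spin":0}]}}

```text
time_s: 21.25
tool_pos: [0.4627, -0.0629, 0.2481]
eef_rot: [-0.258, 0.966, 0.0, 0.0]
force: [1.8, 0.8, 0.1]
width: 0.0854
grasp_force: 0.0
```

>>> {"name": "play_rows", "arguments": {"commands": [{"gripper":-1,"xyz":[0,-4,0],"spin":0},{"gripper":-1,"xyz":[0,-8,0],"spin":0},{"gripper":-1,"xyz":[0,-12,0],"spin":0},{"gripper":-1,"xyz":[0,-16,0],"spin":0},{"gripper":-1,"xyz":[0,-16,0],"spin":0}]}}

```text
time_s: 21.67
tool_pos: [0.4619, -0.2266, 0.2471]
eef_rot: [-0.254, 0.967, -0.0, -0.001]
force: [0.8, 2.2, -0.0]
width: 0.0855
grasp_force: 0.0
```

```bash
python3 - <<'E'
from cups import *
s=readout.sense();print(s['tool_pos'],s['width'],s['qpos'].round(2))
I,D=snap('top');J,E=snap('scene')
for n,X in(('top',D),('scene',E)):
    for c,z in (((.5235,.2835),.154),((.5585,-.3715),.085),((.4564,-.3763),.085)): print(c,rim(n,X,c,z))
def red(n,I,D):
    C=cloud(n,D);m=((I[...,0]>100)&(I[...,1]<50)&(C[...,0]<.6)&(C[...,0]>.4)&(abs(C[...,1]+.3)<.1));return C[m].mean(0) if m.sum()>20 else None
print(red('top',I,D),red('scene',J,E))
E
```

```text
[ 0.46190025 -0.22655395  0.24708276] 0.08549871656545947 [-0.06 -0.19 -0.13  0.   -1.63 -0.99]
(0.5235, 0.2835) ('top', 187, [array([0.523 , 0.2842]), np.float64(0.0341)], array([0.1535, 0.1571]))
(0.5585, -0.3715) ('top', 0)
(0.4564, -0.3763) ('top', 41, [array([ 0.4327, -0.3759]), np.float64(0.0249)], array([0.0849, 0.0877]))
(0.5235, 0.2835) ('scene', 152, [array([0.5231, 0.2855]), np.float64(0.0353)], array([0.1529, 0.1566]))
(0.5585, -0.3715) ('scene', 122, [array([ 0.5562, -0.3711]), np.float64(0.0365)], array([0.0834, 0.0872]))
(0.4564, -0.3763) ('scene', 102, [array([ 0.4541, -0.3746]), np.float64(0.0371)], array([0.0829, 0.0864]))
None [ 0.52429649 -0.28649792  0.02529226]
```

>>> {"name": "play_rows", "arguments": {"commands": [{"gripper":-1,"xyz":[-0.3,-4,0],"spin":0},{"gripper":-1,"xyz":[-0.6,-8,0],"spin":0},{"gripper":-1,"xyz":[-0.6,-12,0],"spin":0},{"gripper":-1,"xyz":[-0.6,-15,-1],"spin":0},{"gripper":-1,"xyz":[-0.6,-15,-4],"spin":0}]}}

```text
time_s: 22.18
tool_pos: [0.4584, -0.3751, 0.2113]
eef_rot: [-0.257, 0.967, -0.003, 0.002]
force: [1.0, 0.9, -0.2]
width: 0.0856
grasp_force: 0.0
```

>>> {"name": "play_rows", "arguments": {"commands": [{"gripper":-1,"xyz":[0,0,-2],"spin":0},{"gripper":-1,"xyz":[0,0,-4.5],"spin":0},{"gripper":-1,"xyz":[0,0,-4.5],"spin":0},{"gripper":-1,"xyz":[0,0,-4.5],"spin":0}]}}

```text
time_s: 22.52
tool_pos: [0.4573, -0.3699, 0.1622]
eef_rot: [-0.258, 0.966, 0.001, -0.001]
force: [0.7, 0.3, 0.7]
width: 0.0858
grasp_force: 0.0
```

>>> {"name": "play_rows", "arguments": {"commands": [{"gripper":-1,"xyz":[-0.1,-0.5,-3],"spin":0},{"gripper":-1,"xyz":[-0.1,-0.5,-6.5],"spin":0},{"gripper":-1,"xyz":[-0.1,-0.5,-9.2],"spin":0},{"gripper":-1,"xyz":[-0.1,-0.5,-10.1],"spin":0},{"gripper":-1,"xyz":[-0.1,-0.5,-10.1],"spin":0}]}}

```text
time_s: 22.93
tool_pos: [0.4562, -0.3754, 0.0613]
eef_rot: [-0.258, 0.966, 0.001, -0.001]
force: [-0.2, -0.1, 0.5]
width: 0.0855
grasp_force: 0.0
```

>>> {"name": "play_rows", "arguments": {"commands": [{"gripper":0,"xyz":[0,0,0],"spin":0},{"gripper":1,"xyz":[0,0,0],"spin":0},{"gripper":1,"xyz":[0,0,0],"spin":0},{"gripper":1,"xyz":[0,0,0],"spin":0},{"gripper":1,"xyz":[0,0,0],"spin":0}]}}

```text
time_s: 23.35
tool_pos: [0.4581, -0.377, 0.0661]
eef_rot: [-0.258, 0.966, -0.002, 0.002]
force: [-1.2, 1.9, 6.7]
width: 0.0641
grasp_force: 64.9
```

>>> {"name": "play_rows", "arguments": {"commands": [{"gripper":1,"xyz":[0,0,2],"spin":0},{"gripper":1,"xyz":[0,0,5.5],"spin":0},{"gripper":1,"xyz":[0,0,9.5],"spin":0},{"gripper":1,"xyz":[0,0,13.5],"spin":0},{"gripper":1,"xyz":[0,1,17.5],"spin":0}]}}

```text
time_s: 23.77
tool_pos: [0.456, -0.3669, 0.2404]
eef_rot: [-0.257, 0.966, -0.001, 0.001]
force: [1.1, 0.4, -0.8]
width: 0.0642
grasp_force: 65.8
```

>>> {"name": "play_rows", "arguments": {"commands": [{"gripper":1,"xyz":[0,3,1],"spin":0},{"gripper":1,"xyz":[0,7,2],"spin":0},{"gripper":1,"xyz":[0,11,2.5],"spin":0},{"gripper":1,"xyz":[0,15,2.5],"spin":0},{"gripper":1,"xyz":[0,18,2.5],"spin":0}]}}

```text
time_s: 24.18
tool_pos: [0.4563, -0.1839, 0.2644]
eef_rot: [-0.258, 0.966, -0.0, 0.002]
force: [0.6, 0.3, -1.8]
width: 0.0645
grasp_force: 65.9
```

>>> {"name": "play_rows", "arguments": {"commands": [{"gripper":1,"xyz":[0,4,0],"spin":0},{"gripper":1,"xyz":[0,8,0],"spin":0},{"gripper":1,"xyz":[0,12,0],"spin":0},{"gripper":1,"xyz":[0,16,0],"spin":0},{"gripper":1,"xyz":[0,19,0],"spin":0}]}}

```text
time_s: 24.6
tool_pos: [0.456, 0.0065, 0.2639]
eef_rot: [-0.258, 0.966, 0.0, 0.002]
force: [0.9, 0.6, 0.0]
width: 0.0643
grasp_force: 65.9
```

>>> {"name": "play_rows", "arguments": {"commands": [{"gripper":1,"xyz":[0,3.7,0],"spin":0},{"gripper":1,"xyz":[0.5,7.4,0],"spin":0},{"gripper":1,"xyz":[1.5,11,0],"spin":0},{"gripper":1,"xyz":[2.5,14,0],"spin":0},{"gripper":1,"xyz":[3.5,16.5,0],"spin":0}]}}

```text
time_s: 25.02
tool_pos: [0.4915, 0.1714, 0.2638]
eef_rot: [-0.258, 0.966, 0.001, 0.001]
force: [1.5, -0.7, -0.4]
width: 0.0641
grasp_force: 65.9
```

>>> {"name": "play_rows", "arguments": {"commands": [{"gripper":1,"xyz":[0.8,3,0],"spin":0},{"gripper":1,"xyz":[1.6,6,0],"spin":0},{"gripper":1,"xyz":[2.4,9,0],"spin":0},{"gripper":1,"xyz":[3,11,0],"spin":0},{"gripper":1,"xyz":[3,11,0],"spin":0}]}}

```text
time_s: 25.43
tool_pos: [0.5216, 0.2822, 0.2618]
eef_rot: [-0.259, 0.966, 0.0, -0.0]
force: [0.1, -0.9, -2.0]
width: 0.0646
grasp_force: 66.0
```

>>> {"name": "play_rows", "arguments": {"commands": [{"gripper":1,"xyz":[0,0,0],"spin":0},{"gripper":1,"xyz":[0,0,0],"spin":0}]}}

```text
time_s: 25.6
tool_pos: [0.5214, 0.2787, 0.2631]
eef_rot: [-0.258, 0.966, 0.0, 0.001]
force: [-0.3, 0.3, -0.9]
width: 0.064
grasp_force: 66.0
```

Same descent: target TCP (0.524, 0.284), seating at z ≈ 0.173.

>>> {"name": "play_rows", "arguments": {"commands": [{"gripper":1,"xyz":[0.2,0.5,-2],"spin":0},{"gripper":1,"xyz":[0.2,0.5,-4.5],"spin":0},{"gripper":1,"xyz":[0.2,0.5,-6.5],"spin":0},{"gripper":1,"xyz":[0.2,0.5,-7.5],"spin":0},{"gripper":1,"xyz":[0.2,0.5,-8.2],"spin":0}]}}

```text
time_s: 26.02
tool_pos: [0.5232, 0.2829, 0.1796]
eef_rot: [-0.257, 0.966, -0.0, -0.0]
force: [0.2, 0.6, -0.1]
width: 0.0647
grasp_force: 66.1
```

>>> {"name": "play_rows", "arguments": {"commands": [{"gripper":1,"xyz":[0,0,-0.4],"spin":0},{"gripper":1,"xyz":[0,0,-0.8],"spin":0},{"gripper":1,"xyz":[0,0,-0.8],"spin":0}]}}

```text
time_s: 26.27
tool_pos: [0.524, 0.2839, 0.1735]
eef_rot: [-0.257, 0.966, 0.0, 0.001]
force: [0.6, -0.2, -1.2]
width: 0.0638
grasp_force: 66.1
```

>>> {"name": "play_rows", "arguments": {"commands": [{"gripper":1,"xyz":[0,0,-0.2],"spin":0},{"gripper":1,"xyz":[0,0,-0.2],"spin":0}]}}

```text
time_s: 26.43
tool_pos: [0.5246, 0.2841, 0.1732]
eef_rot: [-0.258, 0.966, 0.0, 0.002]
force: [-0.8, 0.0, 6.6]
width: 0.0644
grasp_force: 66.6
```

>>> {"name": "play_rows", "arguments": {"commands": [{"gripper":1,"xyz":[0,0,-0.2],"spin":0},{"gripper":-1,"xyz":[0,0,0],"spin":0},{"gripper":-1,"xyz":[0,0,0],"spin":0},{"gripper":-1,"xyz":[0,0,2],"spin":0},{"gripper":-1,"xyz":[0,0,6],"spin":0}]}}

```text
time_s: 26.85
tool_pos: [0.5214, 0.2831, 0.2247]
eef_rot: [-0.258, 0.966, -0.001, -0.005]
force: [1.2, 1.7, 0.2]
width: 0.0851
grasp_force: 0.0
```

>>> {"name": "play_rows", "arguments": {"commands": [{"gripper":-1,"xyz":[0,0,3.5],"spin":0},{"gripper":-1,"xyz":[-2,-3,4],"spin":0},{"gripper":-1,"xyz":[-3.5,-7,4],"spin":0},{"gripper":-1,"xyz":[-5,-10.7,4],"spin":0},{"gripper":-1,"xyz":[-6,-14.5,4],"spin":0}]}}

```text
time_s: 27.27
tool_pos: [0.4623, 0.1378, 0.2702]
eef_rot: [-0.258, 0.966, 0.0, 0.0]
force: [1.4, -0.6, 0.5]
width: 0.0857
grasp_force: 0.0
```

>>> {"name": "play_rows", "arguments": {"commands": [{"gripper":-1,"xyz":[0,-4,0],"spin":0},{"gripper":-1,"xyz":[0,-8,0],"spin":6},{"gripper":-1,"xyz":[0,-12,0],"spin":12},{"gripper":-1,"xyz":[0,-16,0],"spin":18},{"gripper":-1,"xyz":[0,-20,0],"spin":24}]}}

```text
time_s: 27.68
tool_pos: [0.4631, -0.0579, 0.2704]
eef_rot: [-0.45, 0.893, 0.0, 0.001]
force: [1.8, -0.1, -0.3]
width: 0.0855
grasp_force: 0.0
```

>>> {"name": "play_rows", "arguments": {"commands": [{"gripper":-1,"xyz":[0.5,-3.5,0],"spin":6},{"gripper":-1,"xyz":[2,-7,0],"spin":12},{"gripper":-1,"xyz":[3.5,-10.5,0],"spin":18},{"gripper":-1,"xyz":[5,-14,0],"spin":24},{"gripper":-1,"xyz":[6,-17.5,0],"spin":30}]}}

```text
time_s: 28.1
tool_pos: [0.5242, -0.2331, 0.2695]
eef_rot: [-0.666, 0.746, 0.0, -0.0]
force: [0.1, 1.0, 0.7]
width: 0.0855
grasp_force: 0.0
```

```bash
python3 - <<'E'
from cups import *
s=readout.sense();print(s['tool_pos'],s['width'],s['qpos'].round(2))
I,D=snap('top');J,E=snap('scene')
for n,X in(('top',D),('scene',E)):
    for c,z in (((.5235,.2835),.192),((.5585,-.3715),.085)): print(c,rim(n,X,c,z))
C=cloud('scene',E);m=((J[...,0]>100)&(J[...,1]<50)&(C[...,0]<.6)&(C[...,0]>.4)&(abs(C[...,1]+.3)<.1));print(C[m].mean(0))
E
```

```text
[ 0.52419138 -0.23314259  0.26951434] 0.08546257004161978 [-0.07 -0.03  0.06 -0.   -1.66 -0.04]
(0.5235, 0.2835) ('top', 209, [array([0.5236, 0.2846]), np.float64(0.0346)], array([0.1915, 0.1949]))
(0.5585, -0.3715) ('top', 0)
(0.5235, 0.2835) ('scene', 164, [array([0.5232, 0.2837]), np.float64(0.0356)], array([0.1911, 0.1939]))
(0.5585, -0.3715) ('scene', 125, [array([ 0.5565, -0.3692]), np.float64(0.0373)], array([0.0833, 0.0871]))
[ 0.52438303 -0.28644959  0.02531151]
```

>>> {"name": "play_rows", "arguments": {"commands": [{"gripper":-1,"xyz":[0.8,-3.5,0],"spin":0},{"gripper":-1,"xyz":[1.7,-7,0],"spin":0},{"gripper":-1,"xyz":[2.6,-10.5,0],"spin":0},{"gripper":-1,"xyz":[3.4,-13.6,0],"spin":0},{"gripper":-1,"xyz":[3.4,-13.8,-2.5],"spin":0}]}}

```text
time_s: 28.62
tool_pos: [0.5589, -0.3743, 0.2481]
eef_rot: [-0.662, 0.749, -0.003, 0.0]
force: [0.3, 0.5, 1.9]
width: 0.0854
grasp_force: 0.0
```

>>> {"name": "play_rows", "arguments": {"commands": [{"gripper":-1,"xyz":[0,0,-3],"spin":0},{"gripper":-1,"xyz":[0,0,-6.5],"spin":0},{"gripper":-1,"xyz":[0,0,-8.5],"spin":0},{"gripper":-1,"xyz":[0,0,-8.5],"spin":0},{"gripper":-1,"xyz":[0,0,-8.5],"spin":0}]}}

```text
time_s: 29.03
tool_pos: [0.5572, -0.3688, 0.1594]
eef_rot: [-0.664, 0.748, 0.001, -0.001]
force: [0.0, 0.2, 1.8]
width: 0.0858
grasp_force: 0.0
```

>>> {"name": "play_rows", "arguments": {"commands": [{"gripper":-1,"xyz":[0.1,-0.2,-3],"spin":0},{"gripper":-1,"xyz":[0.1,-0.2,-6.5],"spin":0},{"gripper":-1,"xyz":[0.1,-0.2,-9],"spin":0},{"gripper":-1,"xyz":[0.1,-0.2,-9.8],"spin":0},{"gripper":-1,"xyz":[0.1,-0.2,-9.8],"spin":0}]}}

```text
time_s: 29.45
tool_pos: [0.5585, -0.371, 0.0618]
eef_rot: [-0.664, 0.748, 0.001, -0.0]
force: [0.6, 0.3, 0.3]
width: 0.0855
grasp_force: 0.0
```

>>> {"name": "play_rows", "arguments": {"commands": [{"gripper":0,"xyz":[0,0,0],"spin":0},{"gripper":1,"xyz":[0,0,0],"spin":0},{"gripper":1,"xyz":[0,0,0],"spin":0},{"gripper":1,"xyz":[0,0,0],"spin":0},{"gripper":1,"xyz":[0,0,0],"spin":0}]}}

```text
time_s: 29.87
tool_pos: [0.5602, -0.3723, 0.0666]
eef_rot: [-0.664, 0.748, -0.003, 0.001]
force: [-0.9, 0.5, 6.2]
width: 0.0643
grasp_force: 65.7
```

>>> {"name": "play_rows", "arguments": {"commands": [{"gripper":1,"xyz":[0,0,2],"spin":0},{"gripper":1,"xyz":[0,0,5.5],"spin":0},{"gripper":1,"xyz":[0,0,9.5],"spin":0},{"gripper":1,"xyz":[0,0,13.5],"spin":0},{"gripper":1,"xyz":[0,0,17.5],"spin":0}]}}

```text
time_s: 30.28
tool_pos: [0.5584, -0.3711, 0.2408]
eef_rot: [-0.664, 0.748, -0.001, 0.001]
force: [0.3, -0.6, -1.1]
width: 0.0645
grasp_force: 66.6
```

>>> {"name": "play_rows", "arguments": {"commands": [{"gripper":1,"xyz":[-1.5,2.5,1.5],"spin":0},{"gripper":1,"xyz":[-3.5,5,3],"spin":0},{"gripper":1,"xyz":[-5.8,8,4.5],"spin":0},{"gripper":1,"xyz":[-8,11,5.5],"spin":0},{"gripper":1,"xyz":[-10,14,5.5],"spin":0}]}}

```text
time_s: 30.7
tool_pos: [0.4577, -0.2307, 0.2964]
eef_rot: [-0.664, 0.748, -0.003, 0.002]
force: [0.1, 0.7, -0.4]
width: 0.0646
grasp_force: 66.6
```

>>> {"name": "play_rows", "arguments": {"commands": [{"gripper":1,"xyz":[0,4,0],"spin":0},{"gripper":1,"xyz":[0,8,0],"spin":0},{"gripper":1,"xyz":[0,12,0],"spin":0},{"gripper":1,"xyz":[0,16,0],"spin":0},{"gripper":1,"xyz":[0,20,0],"spin":0}]}}

```text
time_s: 31.12
tool_pos: [0.458, -0.0295, 0.294]
eef_rot: [-0.664, 0.748, -0.001, 0.002]
force: [1.1, 0.0, -1.2]
width: 0.0646
grasp_force: 66.8
```

>>> {"name": "play_rows", "arguments": {"commands": [{"gripper":1,"xyz":[0,4,0],"spin":0},{"gripper":1,"xyz":[0,8,0],"spin":0},{"gripper":1,"xyz":[0.5,11.5,0],"spin":0},{"gripper":1,"xyz":[1.5,15,0],"spin":0},{"gripper":1,"xyz":[2.5,18.5,0],"spin":0}]}}

```text
time_s: 31.53
tool_pos: [0.4834, 0.1559, 0.2944]
eef_rot: [-0.664, 0.747, -0.0, 0.002]
force: [0.6, -0.4, -0.4]
width: 0.0645
grasp_force: 66.8
```

>>> {"name": "play_rows", "arguments": {"commands": [{"gripper":1,"xyz":[1,3.2,0],"spin":0},{"gripper":1,"xyz":[2,6.4,0],"spin":0},{"gripper":1,"xyz":[3,9.6,0],"spin":0},{"gripper":1,"xyz":[4,12.6,0],"spin":0},{"gripper":1,"xyz":[4,13,0],"spin":0}]}}

```text
time_s: 31.95
tool_pos: [0.524, 0.2879, 0.291]
eef_rot: [-0.665, 0.747, 0.001, -0.0]
force: [-0.3, -0.2, -2.2]
width: 0.0642
grasp_force: 66.9
```

>>> {"name": "play_rows", "arguments": {"commands": [{"gripper":1,"xyz":[0,0,0],"spin":0},{"gripper":1,"xyz":[0,0,0],"spin":0}]}}

```text
time_s: 32.12
tool_pos: [0.5235, 0.2838, 0.293]
eef_rot: [-0.664, 0.748, -0.0, 0.001]
force: [-0.1, -0.1, -1.2]
width: 0.0644
grasp_force: 66.9
```

>>> {"name": "play_rows", "arguments": {"commands": [{"gripper":1,"xyz":[0,0,-2],"spin":0},{"gripper":1,"xyz":[0,0,-4],"spin":0},{"gripper":1,"xyz":[0,0,-5.5],"spin":0},{"gripper":1,"xyz":[0,0,-6.8],"spin":0},{"gripper":1,"xyz":[0,0,-7.4],"spin":0}]}}

```text
time_s: 32.53
tool_pos: [0.5232, 0.2827, 0.2171]
eef_rot: [-0.664, 0.748, 0.0, -0.0]
force: [-1.4, -0.5, -1.5]
width: 0.0641
grasp_force: 66.9
```

>>> {"name": "play_rows", "arguments": {"commands": [{"gripper":1,"xyz":[0,0,-0.3],"spin":0},{"gripper":1,"xyz":[0,0,-0.7],"spin":0},{"gripper":1,"xyz":[0,0,-0.7],"spin":0}]}}

```text
time_s: 32.78
tool_pos: [0.5239, 0.2838, 0.2119]
eef_rot: [-0.664, 0.748, -0.0, 0.001]
force: [-0.3, -0.4, -1.7]
width: 0.0641
grasp_force: 66.9
```

>>> {"name": "play_rows", "arguments": {"commands": [{"gripper":1,"xyz":[0,0,-0.2],"spin":0},{"gripper":1,"xyz":[0,0,-0.2],"spin":0}]}}

```text
time_s: 32.95
tool_pos: [0.5245, 0.2841, 0.2115]
eef_rot: [-0.664, 0.748, -0.001, 0.002]
force: [-0.3, -0.2, 4.5]
width: 0.0643
grasp_force: 67.4
```

>>> {"name": "play_rows", "arguments": {"commands": [{"gripper":1,"xyz":[0,0,-0.2],"spin":0},{"gripper":-1,"xyz":[0,0,0],"spin":0},{"gripper":-1,"xyz":[0,0,0],"spin":0},{"gripper":-1,"xyz":[0,0,2],"spin":0},{"gripper":-1,"xyz":[0,0,6],"spin":0}]}}

```text
time_s: 33.37
tool_pos: [0.5218, 0.2833, 0.2636]
eef_rot: [-0.664, 0.748, 0.001, -0.005]
force: [0.8, 0.5, -0.8]
width: 0.0854
grasp_force: 0.0
```

>>> {"name": "play_rows", "arguments": {"commands": [{"gripper":-1,"xyz":[0,-2,2],"spin":0},{"gripper":-1,"xyz":[0,-6,2],"spin":0},{"gripper":-1,"xyz":[0,-10,2],"spin":0},{"gripper":-0.4,"xyz":[0,-14,2],"spin":0},{"gripper":-0.3,"xyz":[0,-16,2],"spin":0}]}}

```text
time_s: 33.78
tool_pos: [0.5233, 0.1207, 0.2897]
eef_rot: [-0.663, 0.748, -0.0, 0.0]
force: [-0.2, 1.2, 0.1]
width: 0.064
grasp_force: 0.0
```

```bash
python3 - <<'E'
from cups import *
s=readout.sense();print(s['tool_pos'],s['width'],s['qpos'].round(2))
I,D=snap('top');J,E=snap('scene')
for n,X in(('top',D),('scene',E)): print(rim(n,X,(.5235,.2835),.23))
for n,X in(('top',D),('scene',E)):
    C=cloud(n,X);m=(C[...,2]>.13)&(C[...,2]<.218)&(abs(C[...,0]-.617)<.04)&(abs(C[...,1]-.011)<.04);P=C[m]
    for z in np.arange(.13,.22,.018):
        q=P[(P[:,2]>=z)&(P[:,2]<z+.018)]
        if len(q)>3:print(n,z.round(3),len(q),q.mean(0).round(4))
b=J[170:370,200:500];cv2.imwrite('pics/c7.png',cv2.resize(b,None,fx=2.6,fy=2.6)[:,:,::-1])
E
```

```text
[0.52330214 0.12070948 0.28969244] 0.0639978453828768 [ 0.6  -0.12  0.01  0.   -1.7  -0.72]
('top', 0)
('scene', 171, [array([0.5223, 0.2845]), np.float64(0.036)], array([0.2289, 0.2317]))
top 0.13 12 [0.6104 0.0111 0.1427]
top 0.148 15 [0.6082 0.0131 0.1575]
top 0.166 20 [0.6092 0.0134 0.1755]
top 0.184 20 [0.6095 0.0129 0.1936]
top 0.202 105 [0.6171 0.0105 0.2074]
scene 0.13 31 [0.6208 0.0169 0.1385]
scene 0.148 40 [0.6235 0.0164 0.1573]
scene 0.166 39 [0.623  0.018  0.1751]
scene 0.184 48 [0.6236 0.0169 0.1929]
scene 0.202 57 [0.618  0.0139 0.2071]
```

View pics/c7.png

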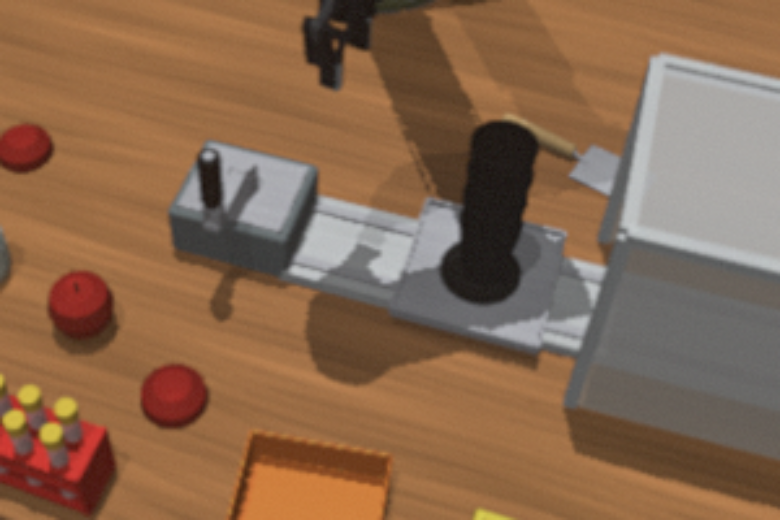

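>>> {"name": "play_rows", "arguments": {"commands": [{"gripper":-0.3,"xyz":[2.5,-3,0],"spin":0},{"gripper":-0.3,"xyz":[5,-6,0],"spin":0},{"gripper":-0.3,"xyz":[7.5,-9,0],"spin":0},{"gripper":-0.3,"xyz":[9.3,-10.9,0],"spin":0},{"gripper":-0.3,"xyz":[9.3,-10.9,0],"spin":0}]}}

```text
time_s: 34.3
tool_pos: [0.6185, 0.0121, 0.2865]
eef_rot: [-0.663, 0.749, 0.001, -0.002]
force: [-0.4, 1.7, -0.5]
width: 0.0557
grasp_force: 0.0
```

>>> {"name": "play_rows", "arguments": {"commands": [{"gripper":-0.3,"xyz":[0,0,0],"spin":0},{"gripper":-0.3,"xyz":[0,0,-1],"spin":0},{"gripper":-0.3,"xyz":[0,0,-1],"spin":0}]}}

```text
time_s: 34.55
tool_pos: [0.6159, 0.0161, 0.2768]
eef_rot: [-0.665, 0.747, 0.001, -0.001]
force: [-1.0, 0.6, -0.6]
width: 0.0552
grasp_force: 0.0
```

```bash
python3 - <<'E'
import numpy as np
c=np.array([.532,.008]);yaw=np.radians(1.9);R=.0853
def p(a):
    t=np.radians(a+180)+yaw; return c+R*np.array([np.cos(t),np.sin(t)])
inc=[2,4,7]+[514/49]*49+[7,4,2]
st=540-np.r_[0,np.cumsum(inc)];print(p(540),st[-1])
for k in range(11):
    b=p(st[5*k]); print('[',', '.join('{"gripper": 1, "xyz": [%.2f, %.2f, 0], "spin": 0}'%tuple((p(a)-b)*100) for a in st[5*k+1:5*k+6]),']')
E
```

```text
[0.6172531  0.01082814] -1.1368683772161603e-13
[ {"gripper": 1, "xyz": [0.00, -0.30, 0], "spin": 0}, {"gripper": 1, "xyz": [-0.02, -0.89, 0], "spin": 0}, {"gripper": 1, "xyz": [-0.15, -1.93, 0], "spin": 0}, {"gripper": 1, "xyz": [-0.59, -3.42, 0], "spin": 0}, {"gripper": 1, "xyz": [-1.30, -4.81, 0], "spin": 0} ]
[ {"gripper": 1, "xyz": [-0.95, -1.24, 0], "spin": 0}, {"gripper": 1, "xyz": [-2.10, -2.29, 0], "spin": 0}, {"gripper": 1, "xyz": [-3.43, -3.11, 0], "spin": 0}, {"gripper": 1, "xyz": [-4.88, -3.67, 0], "spin": 0}, {"gripper": 1, "xyz": [-6.41, -3.96, 0], "spin": 0} ]
[ {"gripper": 1, "xyz": [-1.56, -0.01, 0], "spin": 0}, {"gripper": 1, "xyz": [-3.09, 0.27, 0], "spin": 0}, {"gripper": 1, "xyz": [-4.55, 0.82, 0], "spin": 0}, {"gripper": 1, "xyz": [-5.89, 1.63, 0], "spin": 0}, {"gripper": 1, "xyz": [-7.05, 2.67, 0], "spin": 0} ]
[ {"gripper": 1, "xyz": [-0.96, 1.23, 0], "spin": 0}, {"gripper": 1, "xyz": [-1.67, 2.62, 0], "spin": 0}, {"gripper": 1, "xyz": [-2.12, 4.11, 0], "spin": 0}, {"gripper": 1, "xyz": [-2.29, 5.66, 0], "spin": 0}, {"gripper": 1, "xyz": [-2.18, 7.22, 0], "sp
[... 1148 characters left out ...]
], "spin": 0}, {"gripper": 1, "xyz": [-3.79, -2.66, 0], "spin": 0}, {"gripper": 1, "xyz": [-5.30, -3.04, 0], "spin": 0}, {"gripper": 1, "xyz": [-6.86, -3.13, 0], "spin": 0} ]
[ {"gripper": 1, "xyz": [-1.55, 0.19, 0], "spin": 0}, {"gripper": 1, "xyz": [-3.04, 0.65, 0], "spin": 0}, {"gripper": 1, "xyz": [-4.41, 1.38, 0], "spin": 0}, {"gripper": 1, "xyz": [-5.64, 2.35, 0], "spin": 0}, {"gripper": 1, "xyz": [-6.66, 3.53, 0], "spin": 0} ]
[ {"gripper": 1, "xyz": [-0.79, 1.34, 0], "spin": 0}, {"gripper": 1, "xyz": [-1.33, 2.81, 0], "spin": 0}, {"gripper": 1, "xyz": [-1.54, 3.83, 0], "spin": 0}, {"gripper": 1, "xyz": [-1.60, 4.42, 0], "spin": 0}, {"gripper": 1, "xyz": [-1.61, 4.72, 0], "spin": 0} ]
```

>>> {"name": "play_rows", "arguments": {"commands": [{"gripper":-0.3,"xyz":[0,-0.4,-3.5],"spin":0},{"gripper":-0.3,"xyz":[0,-0.4,-7],"spin":0},{"gripper":-0.3,"xyz":[0,-0.4,-10],"spin":0},{"gripper":-0.3,"xyz":[0,-0.4,-10.7],"spin":0},{"gripper":-0.3,"xyz":[0,-0.4,-10.7],"spin":0}]}}

```text
time_s: 34.97
tool_pos: [0.615, 0.0115, 0.1695]
eef_rot: [-0.664, 0.747, 0.001, -0.002]
force: [-0.4, -0.4, 0.8]
width: 0.0555
grasp_force: 0.0
```

>>> {"name": "play_rows", "arguments": {"commands": [{"gripper":1,"xyz":[0,0,0],"spin":0},{"gripper":1,"xyz":[0,0,0],"spin":0},{"gripper":1,"xyz":[0,0,0],"spin":0},{"gripper":1,"xyz":[0,0,0],"spin":0}]}}

```text
time_s: 35.3
tool_pos: [0.6163, 0.0108, 0.1755]
eef_rot: [-0.664, 0.748, -0.0, 0.0]
force: [-8.1, 1.1, 6.8]
width: 0.0225
grasp_force: 58.7
```

>>> {"name": "play_rows", "arguments": {"commands": [{"gripper":1,"xyz":[0.0,-0.3,0],"spin":0},{"gripper":1,"xyz":[-0.02,-0.89,0],"spin":0},{"gripper":1,"xyz":[-0.15,-1.93,0],"spin":0},{"gripper":1,"xyz":[-0.59,-3.42,0],"spin":0},{"gripper":1,"xyz":[-1.3,-4.81,0],"spin":0}]}}

```text
time_s: 35.72
tool_pos: [0.6036, -0.0365, 0.1754]
eef_rot: [-0.665, 0.747, 0.0, 0.001]
force: [-9.7, 8.0, 9.4]
width: 0.0225
grasp_force: 59.1
```

>>> {"name": "play_rows", "arguments": {"commands": [{"gripper":1,"xyz":[-0.95,-1.24,0],"spin":0},{"gripper":1,"xyz":[-2.1,-2.29,0],"spin":0},{"gripper":1,"xyz":[-3.43,-3.11,0],"spin":0},{"gripper":1,"xyz":[-4.88,-3.67,0],"spin":0},{"gripper":1,"xyz":[-6.41,-3.96,0],"spin":0}]}}

```text
time_s: 36.13
tool_pos: [0.5408, -0.0761, 0.1755]
eef_rot: [-0.664, 0.748, -0.001, 0.003]
force: [1.5, 7.2, 4.6]
width: 0.0224
grasp_force: 58.7
```

>>> {"name": "play_rows", "arguments": {"commands": [{"gripper":1,"xyz":[-1.56,-0.01,0],"spin":0},{"gripper":1,"xyz":[-3.09,0.27,0],"spin":0},{"gripper":1,"xyz":[-4.55,0.82,0],"spin":0},{"gripper":1,"xyz":[-5.89,1.63,0],"spin":0},{"gripper":1,"xyz":[-7.05,2.67,0],"spin":0}]}}

```text
time_s: 36.55
tool_pos: [0.4698, -0.0504, 0.1755]
eef_rot: [-0.664, 0.748, -0.002, 0.002]
force: [2.6, 0.2, 3.8]
width: 0.0226
grasp_force: 58.7
```

>>> {"name": "play_rows", "arguments": {"commands": [{"gripper":1,"xyz":[-0.96,1.23,0],"spin":0},{"gripper":1,"xyz":[-1.67,2.62,0],"spin":0},{"gripper":1,"xyz":[-2.12,4.11,0],"spin":0},{"gripper":1,"xyz":[-2.29,5.66,0],"spin":0},{"gripper":1,"xyz":[-2.18,7.22,0],"spin":0}]}}

```text
time_s: 36.97
tool_pos: [0.447, 0.022, 0.1755]
eef_rot: [-0.664, 0.748, -0.001, 0.001]
force: [-2.2, -1.4, 6.0]
width: 0.0227
grasp_force: 59.4
```

>>> {"name": "play_rows", "arguments": {"commands": [{"gripper":1,"xyz":[0.39,1.51,0],"spin":0},{"gripper":1,"xyz":[1.06,2.92,0],"spin":0},{"gripper":1,"xyz":[1.97,4.19,0],"spin":0},{"gripper":1,"xyz":[3.09,5.27,0],"spin":0},{"gripper":1,"xyz":[4.39,6.13,0],"spin":0}]}}

```text
time_s: 37.38
tool_pos: [0.4921, 0.0847, 0.1755]
eef_rot: [-0.664, 0.747, -0.001, 0.002]
force: [-1.5, -2.7, 6.0]
width: 0.0229
grasp_force: 59.3
```

>>> {"name": "play_rows", "arguments": {"commands": [{"gripper":1,"xyz":[1.44,0.61,0],"spin":0},{"gripper":1,"xyz":[2.96,0.94,0],"spin":0},{"gripper":1,"xyz":[4.52,0.99,0],"spin":0},{"gripper":1,"xyz":[6.06,0.76,0],"spin":0},{"gripper":1,"xyz":[7.53,0.25,0],"spin":0}]}}

```text
time_s: 37.8
tool_pos: [0.5679, 0.0857, 0.1755]
eef_rot: [-0.664, 0.748, -0.001, 0.001]
force: [-3.9, -3.7, 6.2]
width: 0.0226
grasp_force: 59.3
```

```bash
python3 - <<'E'
from cups import *
s=readout.sense();print(s['tool_pos'],s['width'],s['force'])
J,E=snap('scene')
C=cloud('scene',E);m=(J.max(2)<60)&(C[...,2]>.2)&(C[...,2]<.25)&(abs(C[...,0]-.52)<.06)&(C[...,1]>.3)&(C[...,1]<.5);print(m.sum(),C[m].mean(0),C[m][:,2].max())
E
```

```text
[0.56793607 0.08570866 0.17547302] 0.022609006484697998 [-3.94558016 -3.73625938  6.16131642]
139 [0.51859302 0.3950471  0.2170907 ] 0.2332011668913554
```

Everything is tracking well and the stack is still standing at half travel. I'll keep cranking.

>>> {"name": "play_rows", "arguments": {"commands": [{"gripper":1,"xyz":[1.36,-0.77,0],"spin":0},{"gripper":1,"xyz":[2.55,-1.77,0],"spin":0},{"gripper":1,"xyz":[3.54,-2.98,0],"spin":0},{"gripper":1,"xyz":[4.3,-4.34,0],"spin":0},{"gripper":1,"xyz":[4.79,-5.82,0],"spin":0}]}}

```text
time_s: 38.27
tool_pos: [0.6145, 0.0266, 0.1754]
eef_rot: [-0.664, 0.748, -0.001, 0.0]
force: [-10.9, 0.2, 8.5]
width: 0.0223
grasp_force: 60.3
```

>>> {"name": "play_rows", "arguments": {"commands": [{"gripper":1,"xyz":[0.22,-1.54,0],"spin":0},{"gripper":1,"xyz":[0.15,-3.1,0],"spin":0},{"gripper":1,"xyz":[-0.2,-4.62,0],"spin":0},{"gripper":1,"xyz":[-0.82,-6.05,0],"spin":0},{"gripper":1,"xyz":[-1.7,-7.35,0],"spin":0}]}}

```text
time_s: 38.68
tool_pos: [0.5973, -0.0452, 0.1754]
eef_rot: [-0.664, 0.747, 0.0, 0.002]
force: [-8.9, 9.2, 8.5]
width: 0.0228
grasp_force: 60.5
```

>>> {"name": "play_rows", "arguments": {"commands": [{"gripper":1,"xyz":[-1.09,-1.11,0],"spin":0},{"gripper":1,"xyz":[-2.37,-2.01,0],"spin":0},{"gripper":1,"xyz":[-3.79,-2.66,0],"spin":0},{"gripper":1,"xyz":[-5.3,-3.04,0],"spin":0},{"gripper":1,"xyz":[-6.86,-3.13,0],"spin":0}]}}

```text
time_s: 39.1
tool_pos: [0.53, -0.0766, 0.1755]
eef_rot: [-0.664, 0.748, -0.002, 0.003]
force: [2.7, 6.3, 5.0]
width: 0.0228
grasp_force: 59.9
```

>>> {"name": "play_rows", "arguments": {"commands": [{"gripper":1,"xyz":[-1.55,0.19,0],"spin":0},{"gripper":1,"xyz":[-3.04,0.65,0],"spin":0},{"gripper":1,"xyz":[-4.41,1.38,0],"spin":0},{"gripper":1,"xyz":[-5.64,2.35,0],"spin":0},{"gripper":1,"xyz":[-6.66,3.53,0],"spin":0}]}}

```text
time_s: 39.52
tool_pos: [0.4628, -0.0422, 0.1755]
eef_rot: [-0.664, 0.748, -0.002, 0.002]
force: [2.2, -1.3, 3.4]
width: 0.0227
grasp_force: 59.8
```

>>> {"name": "play_rows", "arguments": {"commands": [{"gripper":1,"xyz":[-0.79,1.34,0],"spin":0},{"gripper":1,"xyz":[-1.33,2.81,0],"spin":0},{"gripper":1,"xyz":[-1.54,3.83,0],"spin":0},{"gripper":1,"xyz":[-1.6,4.42,0],"spin":0},{"gripper":1,"xyz":[-1.61,4.72,0],"spin":0}]}}

```text
time_s: 39.93
tool_pos: [0.4461, 0.0055, 0.1754]
eef_rot: [-0.664, 0.747, -0.001, 0.001]
force: [-5.7, -2.2, 7.2]
width: 0.0225
grasp_force: 59.9
```

>>> {"name": "play_rows", "arguments": {"commands": [{"gripper":1,"xyz":[0,0.3,0],"spin":0},{"gripper":1,"xyz":[0,0.5,0],"spin":0},{"gripper":1,"xyz":[0,0.5,0],"spin":0}]}}

```text
time_s: 40.18
tool_pos: [0.4461, 0.0074, 0.1755]
eef_rot: [-0.663, 0.748, -0.003, -0.001]
force: [-3.8, -12.2, 5.4]
width: 0.0227
grasp_force: 59.9
```

>>> {"name": "play_rows", "arguments": {"commands": [{"gripper":1,"xyz":[0,-0.4,0],"spin":0},{"gripper":-0.3,"xyz":[0,-0.4,0],"spin":0},{"gripper":-0.3,"xyz":[0,-0.4,0],"spin":0},{"gripper":-0.3,"xyz":[0,-0.4,3],"spin":0},{"gripper":-0.3,"xyz":[0,-0.4,7],"spin":0}]}}

```text
time_s: 40.6
tool_pos: [0.4447, 0.0064, 0.24]
eef_rot: [-0.664, 0.748, 0.001, -0.002]
force: [0.4, 0.7, 0.7]
width: 0.0554
grasp_force: 0.0
```

>>> {"name": "play_rows", "arguments": {"commands": [{"gripper":1,"xyz":[-2,0,0.5],"spin":0},{"gripper":1,"xyz":[-5,0,0.5],"spin":0},{"gripper":1,"xyz":[-5.5,0,0.5],"spin":0},{"gripper":1,"xyz":[-5.5,0,0.5],"spin":0}]}}

```text
time_s: 40.93
tool_pos: [0.3906, 0.0067, 0.2486]
eef_rot: [-0.664, 0.747, -0.0, 0.002]
force: [0.7, -0.1, 0.0]
width: 0.0074
grasp_force: 0.0
```

```bash
python3 - <<'E'
from cups import *
s=readout.sense();print(s['tool_pos'],s['width'],s['qpos'].round(2))
I,D=snap('top');J,E=snap('scene');b=J[150:330,230:580]
cv2.imwrite('pics/c8.png',cv2.resize(b,None,fx=2.2,fy=2.2)[:,:,::-1])
for n,X in(('top',D),('scene',E)):
    C=cloud(n,X);m=(C[...,2]>.13)&(C[...,2]<.218)&(abs(C[...,0]-.447)<.03)&(abs(C[...,1]-.006)<.04);P=C[m]
    for z in np.arange(.13,.22,.018):
        q=P[(P[:,2]>=z)&(P[:,2]<z+.018)]
        if len(q)>3:print(n,z.round(3),len(q),q.mean(0).round(4))
    print(n,rim(n,X,(.515,.518),.23))
    m=(I if n=='top' else J).max(2)<60; m&=(C[...,2]>.2)&(C[...,2]<.24)&(abs(C[...,0]-.515)<.08)&(abs(C[...,1]-.51)<.1);print(m.sum(),C[m].mean(0) if m.any() else 0)
E
```

```text
[0.39055469 0.00673124 0.24855453] 0.007373915633695659 [ 0.54 -0.55 -0.39 -0.   -1.72 -0.66]
top ('top', 0)
0 0
scene 0.13 26 [0.4521 0.0098 0.1379]
scene 0.148 37 [0.454  0.011  0.1569]
scene 0.166 39 [0.454  0.0106 0.1756]
scene 0.184 41 [0.4541 0.0097 0.1942]
scene 0.202 43 [0.448  0.0079 0.2067]
scene ('scene', 0)
0 0
```

View pics/c8.png

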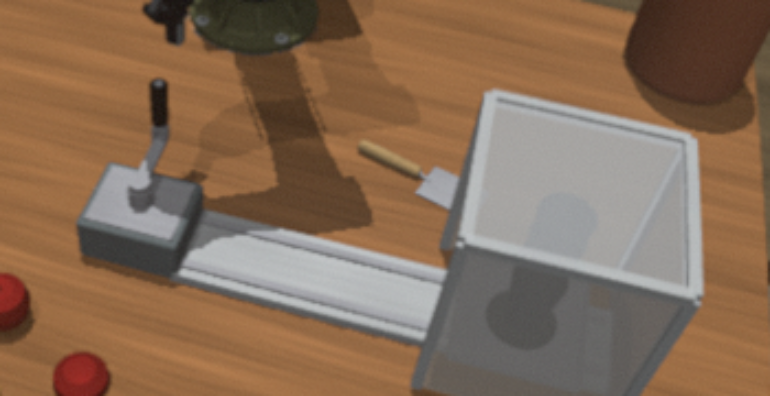

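>>> {"name": "play_rows", "arguments": {"commands": [{"gripper":1,"xyz":[0,-0.1,-3],"spin":0},{"gripper":1,"xyz":[0,-0.1,-5.8],"spin":0},{"gripper":1,"xyz":[0,-0.1,-5.8],"spin":0},{"gripper":1,"xyz":[1.5,-0.1,-5.8],"spin":0},{"gripper":1,"xyz":[2.5,-0.1,-5.8],"spin":0}]}}

```text
time_s: 41.45
tool_pos: [0.4171, 0.0051, 0.1898]
eef_rot: [-0.664, 0.748, -0.0, -0.0]
force: [0.1, 0.2, 0.2]
width: 0.0001
grasp_force: 0.0
```

>>> {"name": "play_rows", "arguments": {"commands": [{"gripper":1,"xyz":[1,0,0],"spin":0},{"gripper":1,"xyz":[2,0,0],"spin":0},{"gripper":1,"xyz":[3,0,0],"spin":0},{"gripper":1,"xyz":[4,0.1,0],"spin":0},{"gripper":1,"xyz":[5,0.1,0],"spin":0}]}}

```text
time_s: 41.87
tool_pos: [0.4662, 0.0062, 0.1891]
eef_rot: [-0.664, 0.748, 0.001, -0.002]
force: [-5.3, -0.1, 0.3]
width: 0.0002
grasp_force: 1.9
```

```bash
python3 - <<'E'
from cups import *
s=readout.sense();print(s['tool_pos'],s['width'],s['force'])
J,E=snap('scene');C=cloud('scene',E);m=(C[...,2]>.12)&(C[...,2]<.215)&(C[...,0]>.44)&(C[...,0]<.56)&(abs(C[...,1]-.006)<.025);P=C[m]
for z in np.arange(.12,.22,.015):
    q=P[(P[:,2]>=z)&(P[:,2]<z+.015)]
    if len(q)>3:print(z.round(3),len(q),q.mean(0).round(4))
cv2.imwrite('pics/c9.png',cv2.resize(J[150:270,220:380],None,fx=4,fy=4)[:,:,::-1])
E
```

```text
[0.4662029  0.00617379 0.18906957] 0.00021860099820768036 [-5.30253246 -0.12312409  0.32374939]
0.12 11 [0.4508 0.0151 0.1264]
0.135 11 [0.4652 0.0168 0.1435]
0.15 16 [0.4753 0.0172 0.1578]
0.165 17 [0.4856 0.0172 0.1741]
0.18 87 [0.4891 0.0116 0.1884]
0.195 28 [0.4759 0.0122 0.201 ]
0.21 6 [0.4724 0.0187 0.2123]
```

View pics/c9.png

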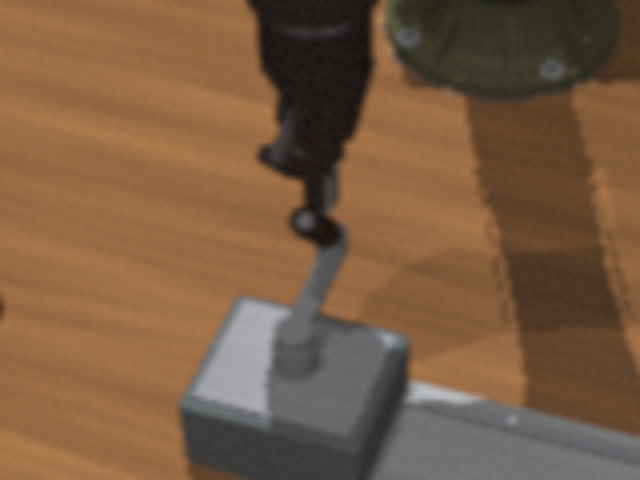

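The grip is about 35° over, its tip at crop (305,220), and folding inwards under the fingertips. I'll continue inwards and down.

>>> {"name": "play_rows", "arguments": {"commands": [{"gripper":1,"xyz":[1,0,-0.4],"spin":0},{"gripper":1,"xyz":[1.8,0,-1.2],"spin":0},{"gripper":1,"xyz":[2.5,0,-2.1],"spin":0},{"gripper":1,"xyz":[3,0,-3],"spin":0},{"gripper":1,"xyz":[3.3,0,-3.7],"spin":0}]}}

```text
time_s: 42.33
tool_pos: [0.4994, 0.0062, 0.1509]
eef_rot: [-0.664, 0.748, 0.0, -0.001]
force: [-3.8, 0.2, 3.7]
width: 0.0
grasp_force: 2.0
```

>>> {"name": "play_rows", "arguments": {"commands": [{"gripper":1,"xyz":[0.1,0,-0.3],"spin":0},{"gripper":1,"xyz":[0.1,0,-0.3],"spin":0}]}}

```text
time_s: 42.5
tool_pos: [0.4999, 0.0056, 0.1499]
eef_rot: [-0.664, 0.748, -0.001, -0.001]
force: [-5.1, -0.7, 9.2]
width: -0.0003
grasp_force: 4.0
```

>>> {"name": "play_rows", "arguments": {"commands": [{"gripper":1,"xyz":[0,0,-0.4],"spin":0},{"gripper":1,"xyz":[0,0,-0.4],"spin":0}]}}

```text
time_s: 42.67
tool_pos: [0.5005, 0.0053, 0.1488]
eef_rot: [-0.664, 0.748, -0.002, 0.0]
force: [-10.9, -0.1, 18.8]
width: -0.0001
grasp_force: 9.1
```

>>> {"name": "play_rows", "arguments": {"commands": [{"gripper":1,"xyz":[0,0,2],"spin":0},{"gripper":1,"xyz":[0,0,6],"spin":0},{"gripper":1,"xyz":[-3,-3,9],"spin":0},{"gripper":1,"xyz":[-6,-6,9],"spin":0},{"gripper":1,"xyz":[-9,-9,9],"spin":0}]}}

```text
time_s: 43.08
tool_pos: [0.4172, -0.0769, 0.2363]
eef_rot: [-0.665, 0.747, -0.001, 0.001]
force: [0.3, -1.3, 0.3]
width: -0.0001
grasp_force: 0.0
```

>>> {"name": "play_rows", "arguments": {"commands": [{"gripper":1,"xyz":[0,-4,0],"spin":0},{"gripper":1,"xyz":[0,-8,0],"spin":0},{"gripper":1,"xyz":[0,-12,0],"spin":0},{"gripper":1,"xyz":[0,-16,0],"spin":0},{"gripper":1,"xyz":[0,-20,0],"spin":0}]}}

```text
time_s: 43.5
tool_pos: [0.4169, -0.2785, 0.2345]
eef_rot: [-0.664, 0.748, -0.001, 0.0]
force: [1.7, 0.8, 0.6]
width: -0.0001
grasp_force: 0.0
```

```bash
python3 - <<'E'
from cups import *
s=readout.sense();print(s['time_s'],s['tool_pos'])
I,D=snap('top');J,E=snap('scene')
for n,X,Y in(('top',D,I),('scene',E,J)):
    C=cloud(n,X);m=(Y.max(2)<62)&(C[...,2]>.115)&(C[...,2]<.2)&(C[...,0]>.42)&(C[...,0]<.56)&(abs(C[...,1]-.006)<.03);P=C[m]
    for x in np.arange(.44,.56,.015):
        q=P[(P[:,0]>=x)&(P[:,0]<x+.015)]
        if len(q)>3:print(n,x.round(3),len(q),q.mean(0).round(4),q[:,2].max().round(4))
a=cv2.resize(I[40:320,30:580],(800,407));cv2.imwrite('pics/end.png',a[:,:,::-1])
E
```

```text
43.5 [ 0.41692318 -0.27854459  0.23445339]
top 0.455 43 [0.4657 0.0056 0.1345] 0.1421
top 0.47 75 [0.4773 0.0064 0.1343] 0.1431
top 0.485 70 [0.4924 0.0075 0.1348] 0.1401
top 0.5 69 [0.5074 0.0077 0.1354] 0.1417
top 0.515 57 [0.5211 0.008  0.1352] 0.1405
scene 0.455 12 [0.4661 0.0114 0.1346] 0.1369
scene 0.47 31 [0.4773 0.0113 0.1349] 0.1392
scene 0.485 32 [0.4927 0.0121 0.1343] 0.1405
scene 0.5 31 [0.5076 0.0125 0.1339] 0.1391
scene 0.515 44 [0.5232 0.0131 0.1315] 0.1387
```

View pics/end.png

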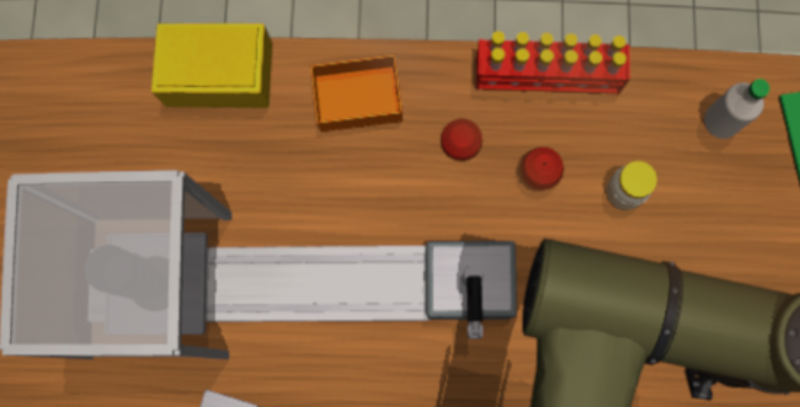

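```bash
python3 -c "
from station import arm
print(arm.finish_job())"
```

```text
the job is handed in; nothing more can be done
None
```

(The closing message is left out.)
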